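# Lock down the gas calibration chamber and hang up the spanners

## Task

Close up the gas calibration chamber for a leak test: shut its lid fully, then take every T-key out of the white rack, put each through a lid slot of its own, head lengthwise until its collar rests on the lid, and give it a quarter turn so that it is locked. Also clear the bench by hanging both loose cylinder spanners by their eyes on the slanting peg of the stand, and leave the beaker, the jar and the round sensor head where they are.

Things in the scene. Friction and masses are not known exactly. Their poses are not given: they have to be found in the camera images.
- lid (a joint): lid of the grey chamber: angle in rad, 0 = shut, grows as it opens upward (at the start about 0.6 to 1.0). Aluminium plate 172 mm deep, 244 mm wide, 8 mm thick, hinged along the chamber's far edge. The hinge is stiff: the lid stays where it is left and is pushed down with about 2 to 7 N on its free edge.
- lid_pivot (a point): middle of the lid's hinge axis, level with the lid's underside. The axes are the lid's: y along the hinge axis, -x towards the lid's free edge, z out of its top face; when shut, z is up and the underside is 62 mm above the bench.
- lid_edge (a point): point on the lid's top face in the middle of its width, 160 mm from the hinge axis and 11 mm short of the free edge; a good place to push the lid down. Axes as lid_pivot; moves with the lid.
- slot1 (a point): centre of a slot in the lid, on the 8 mm lid's top face: 38 mm long along x, 15 mm wide along y. Just below the shut lid the chamber's fixed 8 mm ledge has a like slot, 36 x 13 mm, and 48 mm of free space under it. A seated key has its origin at this point, its head 3 mm below the ledge, free to turn. Locked: key's x square to the slot's x, within about 20 deg. Slots 60 mm apart along y.
- slot2 (a point): centre of a slot in the lid, on the 8 mm lid's top face: 38 mm long along x, 15 mm wide along y. Just below the shut lid the chamber's fixed 8 mm ledge has a like slot, 36 x 13 mm, and 48 mm of free space under it. A seated key has its origin at this point, its head 3 mm below the ledge, free to turn. Locked: key's x square to the slot's x, within about 20 deg. Slots 60 mm apart along y.
- slot3 (a point): centre of a slot in the lid, on the 8 mm lid's top face: 38 mm long along x, 15 mm wide along y. Just below the shut lid the chamber's fixed 8 mm ledge has a like slot, 36 x 13 mm, and 48 mm of free space under it. A seated key has its origin at this point, its head 3 mm below the ledge, free to turn. Locked: key's x square to the slot's x, within about 20 deg. Slots 60 mm apart along y.
- rack: fixed white rack, 66 x 200 mm, 48 mm tall, a bridge with three slots (38 mm along its x, 15 mm wide) at y = +60, 0 and -60 mm in which the keys hang. Origin: centre of its underside.
- key1: T-key, 90 g. Going down: upright brass wing to grip, 34 mm long (x), 10 mm thick (y), top 38 mm above the origin; collar 26 mm across, 5 mm thick; shank 8.4 mm across; T-head 32 mm long (x), 9 mm wide, 19 to 26 mm below the origin. Origin: centre of the collar's underside, z up the key. A half turn makes no difference. Hangs by its collar in the rack, x along the rack's x. May be absent.
- key2: T-key, 90 g. Going down: upright brass wing to grip, 34 mm long (x), 10 mm thick (y), top 38 mm above the origin; collar 26 mm across, 5 mm thick; shank 8.4 mm across; T-head 32 mm long (x), 9 mm wide, 19 to 26 mm below the origin. Origin: centre of the collar's underside, z up the key. A half turn makes no difference. Hangs by its collar in the rack, x along the rack's x. May be absent.
- key3: T-key, 90 g. Going down: upright brass wing to grip, 34 mm long (x), 10 mm thick (y), top 38 mm above the origin; collar 26 mm across, 5 mm thick; shank 8.4 mm across; T-head 32 mm long (x), 9 mm wide, 19 to 26 mm below the origin. Origin: centre of the collar's underside, z up the key. A half turn makes no difference. Hangs by its collar in the rack, x along the rack's x. May be absent.
- peg: slanting steel peg of the fixed stand, round, 8 mm across. Origin: its root on the post, 153 mm above the bench; z points along it to the tip, 72 mm from the root, 45 deg upward and away from the post; y is level. The post, 14 mm across, ends 7 mm above the root; its base is 80 x 80 x 12 mm. A spanner may hang anywhere along the peg.
- spanner1: loose flat steel cylinder spanner lying on the bench, 120 mm long, 6 mm thick, about 80 g. Origin: middle of its length, on the underside, near its centre of mass; x points along it to the end with the eye (36 x 36 mm head, 22 mm round hole); the handle (x from -44 to +24 mm) is 24 mm wide; the other end is a fork. z is up as it lies.
- spanner2: loose flat steel cylinder spanner lying on the bench, 120 mm long, 6 mm thick, about 80 g. Origin: middle of its length, on the underside, near its centre of mass; x points along it to the end with the eye (36 x 36 mm head, 22 mm round hole); the handle (x from -44 to +24 mm) is 24 mm wide; the other end is a fork. z is up as it lies.
- eye1 (a point): centre of the eye (22 mm hole) of spanner1, mid-thickness, 42 mm from its origin along x
- eye2 (a point): centre of the eye (22 mm hole) of spanner2, mid-thickness, 42 mm from its origin along x
- beaker: bystander: glass beaker, 68 mm across, 85 mm tall; origin under its centre. Leave alone.
- jar: bystander: amber jar, 60 mm across, 100 mm tall; origin under its centre. Leave alone.
- sensor: bystander: grey round gas sensor head, 50 mm across, 44 mm tall; origin under its centre. Leave alone.

How it is judged:
On the way, in this order (a step that is already met when the one before it is completed fails the run):
1. the lid is shut (value of joint lid below 0.04 rad), for 0.2 s.
2. every T-key is seated in a slot of its own and turned to lock (value of joint lid below 0.04 rad and ((horizontal distance between key1 and slot1 below 0.007 m and z of key1 in the frame of slot1 between -0.004 and 0.004 m and angle between the x axis of key1 and the x axis of slot1, either way round above 1.22 rad) or (horizontal distance between key1 and slot2 below 0.007 m and z of key1 in the frame of slot2 between -0.004 and 0.004 m and angle between the x axis of key1 and the x axis of slot2, either way round above 1.22 rad) or (horizontal distance between key1 and slot3 below 0.007 m and z of key1 in the frame of slot3 between -0.004 and 0.004 m and angle between the x axis of key1 and the x axis of slot3, either way round above 1.22 rad)) and angle between each of key1, key2, key3's own z axis and vertical below 0.2 rad and linear speed of each of key1, key2, key3 below 0.03 m/s and ((horizontal distance between key2 and slot1 below 0.007 m and z of key2 in the frame of slot1 between -0.004 and 0.004 m and angle between the x axis of key2 and the x axis of slot1, either way round above 1.22 rad) or (horizontal distance between key2 and slot2 below 0.007 m and z of key2 in the frame of slot2 between -0.004 and 0.004 m and angle between the x axis of key2 and the x axis of slot2, either way round above 1.22 rad) or (horizontal distance between key2 and slot3 below 0.007 m and z of key2 in the frame of slot3 between -0.004 and 0.004 m and angle between the x axis of key2 and the x axis of slot3, either way round above 1.22 rad)) and ((horizontal distance between key3 and slot1 below 0.007 m and z of key3 in the frame of slot1 between -0.004 and 0.004 m and angle between the x axis of key3 and the x axis of slot1, either way round above 1.22 rad) or (horizontal distance between key3 and slot2 below 0.007 m and z of key3 in the frame of slot2 between -0.004 and 0.004 m and angle between the x axis of key3 and the x axis of slot2, either way round above 1.22 rad) or (horizontal distance between key3 and slot3 below 0.007 m and z of key3 in the frame of slot3 between -0.004 and 0.004 m and angle between the x axis of key3 and the x axis of slot3, either way round above 1.22 rad))), for 0.2 s.
At the end, for the whole second after the job is handed in: Lid shut (0.04 rad); every key present upright in its own slot, collar on the lid (4 mm in height, 7 mm sideways), turned within 20 deg of square to the slot; both spanners still, peg through its eye (eye centre within 14 mm of the peg axis). Lid first; spanners at any time (all of step 2 and x of eye1 in the frame of peg between -0.014 and 0.014 m and y of eye1 in the frame of peg between -0.014 and 0.014 m and z of eye1 in the frame of peg between 0 and 0.07 m and linear speed of each of spanner1, spanner2 below 0.05 m/s and x of eye2 in the frame of peg between -0.014 and 0.014 m and y of eye2 in the frame of peg between -0.014 and 0.014 m and z of eye2 in the frame of peg between 0 and 0.07 m); the robot touches nothing.
It fails at once if the beaker is disturbed (moved over 30 mm) (distance of beaker from where it was at the start of the episode above 0.03 m).
It fails at once if the jar is disturbed (moved over 30 mm) (distance of jar from where it was at the start of the episode above 0.03 m).
It fails at once if the sensor is disturbed (moved over 30 mm) (distance of sensor from where it was at the start of the episode above 0.03 m).
Of key1, key2, key3 only 2 to 3 are there at a start; the rules pass over those that are not, and their reading is None.
At some moment in a run one of spanner1, spanner2 may be knocked a few centimetres aside while the robot is not near it.
It also fails if it takes over 200 s, if anything falls off the work surface, if the arm or the gripper's body presses on something with over 40 N, if the wrist force passes 120 N, or if a joint passes its speed limit or range.

## Robot

A 7-joint arm with a two-finger parallel gripper is mounted at the origin on the work surface. World frame = base frame: x ahead of the robot, y to its left, z up, the work surface at z = 0. Lengths are in m, angles in rad, forces in N, time in s.
With the tool pointing down it reaches from about 0.4 to 0.9 m from the base axis. Payload 5.5 kg.
Tool frame: the origin (TCP) lies midway between the tips of the shut fingers; the grasp point (between the pads) lies 19 mm behind it (manip.grip_depth is the distance from the TCP to the grasp point, in m); z points along the fingers, x is the direction in which the jaws open and shut, and the axes are right-handed (so a half turn about z gives the same grasp; the last joint's range is limited). The gripper opens to 92 mm and grips with 3 to 60 N. Pads are 19 mm wide; open, the fingers measure 130 mm over their backs; the gripper's body (75 mm by 190 mm) begins 47 mm behind the grasp point.
Start: joints at [1.596, 0.501, -0.427, 1.55, 0.221, 1.138, -0.21], TCP at [0.153, -0.632, 0.206] pointing down, gripper open.
Joint ranges: [-2.88, 2.88], [-0.31, 2.03], [-1.54, 1.56], [0.2, 2.42], [-1.41, 4.55], [0.19, 2.02], [-2.57, 2.57]. Speed limits (rad/s): [2.57, 2.57, 3.14, 3.14, 3.14, 3.14, 3.14].

## Interface

Orientations are given as a unit quaternion [x, y, z, w].
In Python, from bench import manip, effector, viewer gives the robot as it stands. Calls block until the motion is done:
- manip.move_pose(position, orientation): joint-space move of the TCP to a pose.
- manip.servo_line(position, ori=None, vel=0.15): straight line of the TCP; ori=None keeps the orientation; vel is the mean speed in m/s.
- manip.movej(angles): joint-space move.
- effector.open_jaws() and effector.close(f_grip=None): open the fingers fully, or close them until they stop; f_grip is the grip in N (None keeps the last).
- manip.sleep(seconds).
- manip.solve_ik(position, orientation): joint angles nearest the present ones, or None.
- viewer.get_image(name): name is "scene" or "side" or "wrist"; returns the picture (420x560x3 uint8, red, green, blue); there is no depth.
- viewer.get_calibration(name): a dict with "vfov" (degrees; the focal length in pixels is half the picture's height over the tangent of half this angle, whatever the lens; pixels are square), "cx", "cy" (the principal point, pixels), "eye" and "attitude" of the camera in the world. Camera axes: x right, y down, z forward; pixel columns grow to the right and rows downward; lengths in m; the calibration is good to about 2 mm. A picture is of the moment at which its call begins: read the wrist's pose just before it. get_calibration takes no time and is no camera call; for the wrist camera it gives the pose at the moment of the call.
A pose or a line that the arm cannot do raises manip.PlanningError and nothing moves.
- manip.hand_in(): hands the job in, once; it reports no verdict.
Readings, each from a call of its own:
- manip.current_clock(): time.
- manip.current_q(): joint angles.
- manip.current_joint_velocities(): joint speeds.
- manip.current_tau(): joint torques, N m.
- manip.current_tool_pos(): TCP position.
- manip.current_tcp_rot(): TCP orientation.
- manip.current_force(): force on the tool from outside, world axes, zero at the start.
- manip.current_wrist_torque(): the same for the moment, N m.
- manip.current_finger_gap(): finger opening in m.
Only numpy, scipy, OpenCV 4.12 (cv2) and the standard library are available. Lean on these libraries where they do the work, as an engineer would, in place of code of your own. Each camera call takes 0.05 s, during which the arm holds its last target.

## Working session

There is one attempt and no reset: what is moved stays moved. The work goes in short steps, each a Python script; the robot and the scene stay as the last script left them, time stands still between calls to the robot, and variables do not carry over. Pictures are saved under pics/ and viewed, and the job is handed in when it is done.

```bash
ls; mkdir -p pics; python3 - <<'E'
from bench import manip, effector, viewer
import cv2
print(manip.current_clock(), manip.current_tcp_rot(), manip.grip_depth)
for n in ["scene","side","wrist"]:
    c=viewer.get_calibration(n); print(n,c)
    im=viewer.get_image(n); cv2.imwrite(f"pics/a_{n}.png",im[:,:,::-1])
E
```

```text
pics
0.0 [ 7.86011239e-01 -6.18211465e-01 -7.38626149e-04 -6.09049177e-04] 0.0188
scene {'vfov': 48.12199954413496, 'cx': 282.86440165095905, 'cy': 214.79409231603174, 'eye': array([ 1.21968931, -0.71751091,  0.8701936 ]), 'attitude': array([ 0.83934869,  0.31990926, -0.15251692, -0.41217766])}
side {'vfov': 43.68347827386723, 'cx': 276.2187817239704, 'cy': 207.6605575729821, 'eye': array([0.25650144, 0.98971107, 0.78838737]), 'attitude': array([-0.1363707 ,  0.87053469, -0.46710724,  0.07337039])}
wrist {'vfov': 68.41243143344693, 'cx': 277.43729283319595, 'cy': 208.61358127907673, 'eye': array([ 0.23161864, -0.61242336,  0.3823361 ]), 'attitude': array([ 0.77699855, -0.61077319, -0.09474178,  0.11938741])}
```

View pics/a_scene.png

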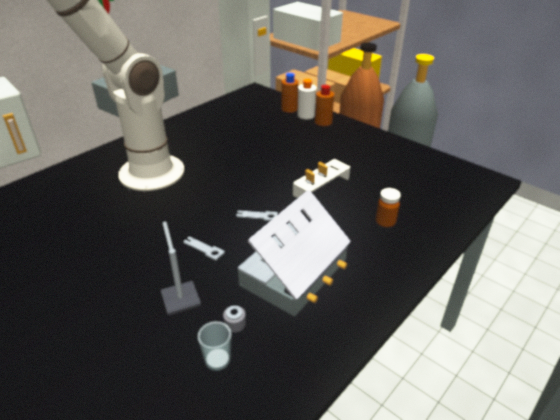

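View pics/a_side.png

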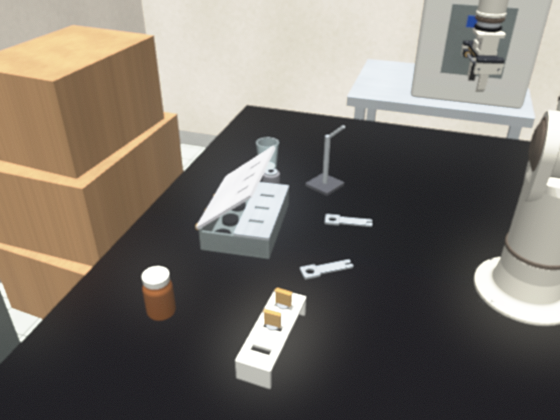

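View pics/a_wrist.png

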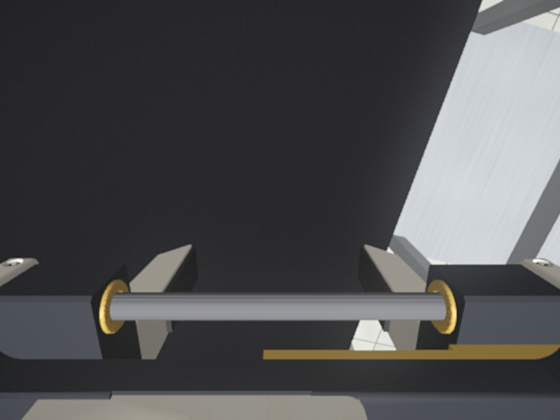

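```bash
cat > h.py <<'E'
import numpy as np, cv2
from scipy.spatial.transform import Rotation as R
from bench import manip, effector, viewer
def snap(n,name):
    c=viewer.get_calibration(n); im=viewer.get_image(n)[:,:,::-1].copy()
    cv2.imwrite(f"pics/{name}.png",im); np.save(f"pics/{name}.npy",c,allow_pickle=True); return im,c
def crop(src,name,x0,y0,w,h,s):
    im=cv2.imread(f"pics/{src}.png")[y0:y0+h,x0:x0+w]
    im=cv2.resize(im,None,fx=s,fy=s,interpolation=cv2.INTER_CUBIC)
    for k in range(0,w,10):
        cv2.line(im,(k*s,0),(k*s,4 if (x0+k)%50 else 12),(0,255,0),1)
        if (x0+k)%50==0: cv2.putText(im,str(x0+k),(k*s,24),0,.4,(0,255,0),1)
    for k in range(0,h,10):
        cv2.line(im,(0,k*s),(4 if (y0+k)%50 else 12,k*s),(0,255,0),1)
        if (y0+k)%50==0: cv2.putText(im,str(y0+k),(14,k*s+4),0,.4,(0,255,0),1)
    cv2.imwrite(f"pics/{name}.png",im)
def cal(name): return np.load(f"pics/{name}.npy",allow_pickle=True).item()
def ray(c,u,v):
    f=210/np.tan(np.radians(c['vfov'])/2)
    d=np.array([(u-c['cx'])/f,(v-c['cy'])/f,1.])
    return c['eye'],R.from_quat(c['attitude']).apply(d)
def onz(c,u,v,z):
    e,d=ray(c,u,v); t=(z-e[2])/d[2]; return e+t*d
def proj(c,p):
    f=210/np.tan(np.radians(c['vfov'])/2)
    q=R.from_quat(c['attitude']).inv().apply(np.asarray(p)-c['eye'])
    return np.array([c['cx']+f*q[...,0]/q[...,2],c['cy']+f*q[...,1]/q[...,2]]).T
def tri(obs):
    A=np.zeros((3,3));b=np.zeros(3)
    for c,u,v in obs:
        e,d=ray(c,u,v); d=d/np.linalg.norm(d); P=np.eye(3)-np.outer(d,d); A+=P;b+=P@e
    x=np.linalg.solve(A,b)
    return x,[np.linalg.norm(proj(c,x)-[u,v]) for c,u,v in obs]
def down(yaw):  # tool z down, tool x (jaw dir) at yaw
    return R.from_matrix(np.array([[np.cos(yaw),np.sin(yaw),0],[np.sin(yaw),-np.cos(yaw),0],[0,0,-1.]])).as_quat()
E
python3 - <<'E'
from h import *
for n in ["scene","side"]: np.save(f"pics/a_{n}.npy",viewer.get_calibration(n),allow_pickle=True)
crop("a_scene","a1",225,150,190,170,4)
crop("a_side","a2",190,120,200,150,4)
crop("a_scene","a3",150,200,130,130,5)
crop("a_side","a4",230,190,160,190,3)
E
```

```text
(no output)
```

View pics/a1.png

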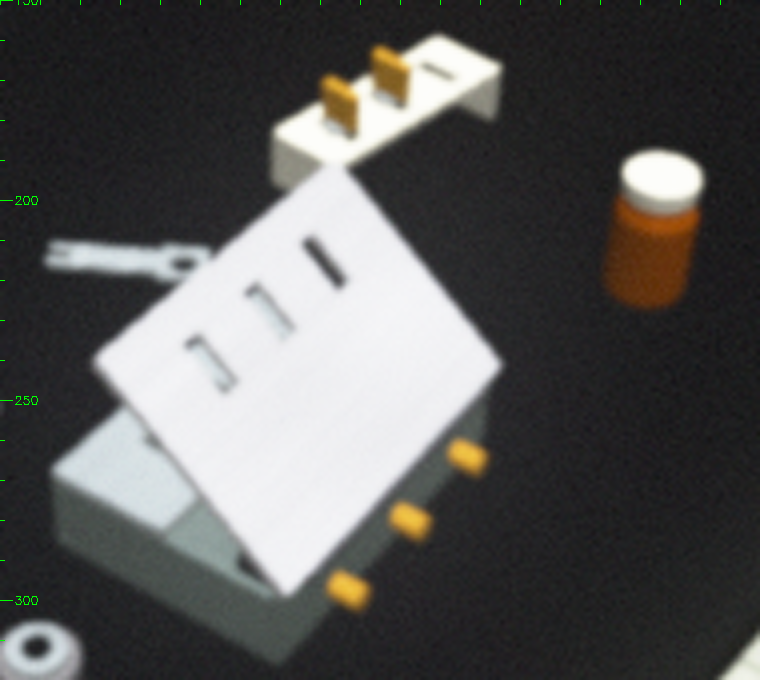

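View pics/a2.png

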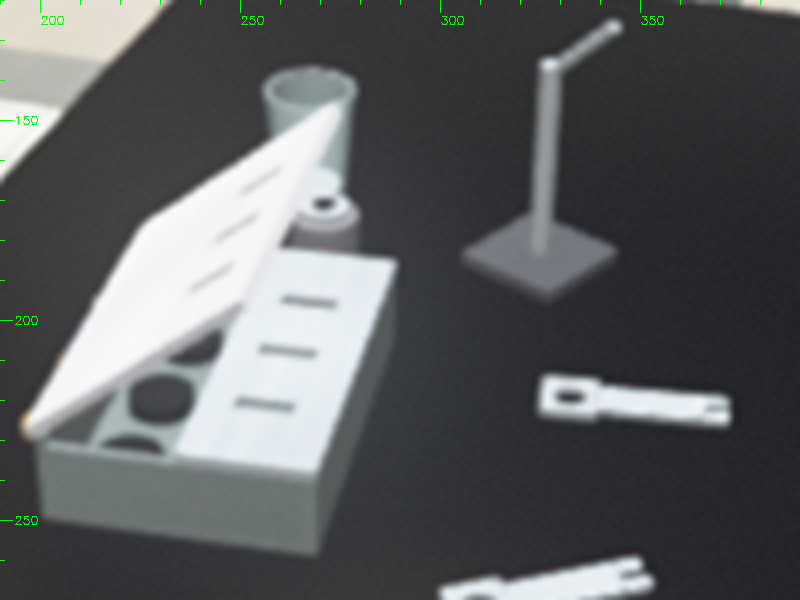

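View pics/a3.png

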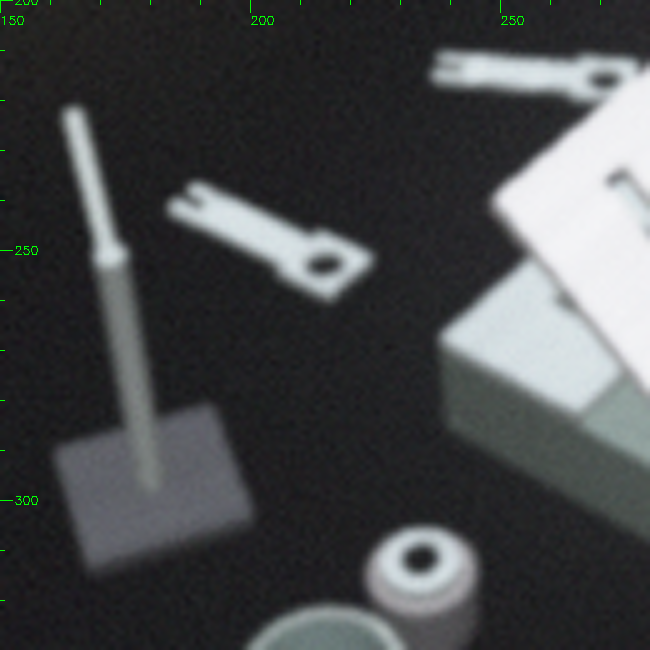

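View pics/a4.png

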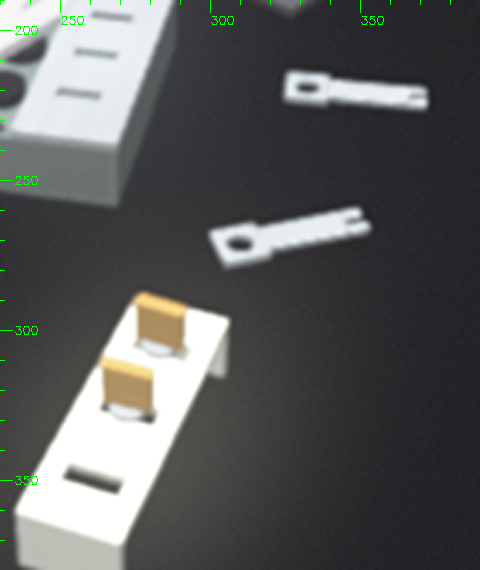

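```bash
python3 - <<'E'
from h import *
np.set_printoptions(precision=4,suppress=True)
S=cal("a_side");C=cal("a_scene")
p=lambda n,x:print(n,x)
for n,u,v in [("ledge far",288,186),("ledge near",269,238),("sl",266.7,195.2),("sl",261.5,207.6),("sl",256,221.2)]: p(n,onz(S,u,v,.061))
p("ledge far(scene)",onz(C,237.5,267,.061))
p("ledge far tri",tri([(S,288,186),(C,237.8,267)]))
# lid: free-edge corners. scene (248.5,240),(309,191); hinge (297,298),(350,241). side: far(274,146) near(251,195)?; hinge near(197,226), far (226,175)
for n,a,b in [("free far",(274.5,145.5),(248.5,240)),("free near",(250,196),(309,190.5)),("hinge near",(197,226),(350.5,241)),("hinge far",(226,175),(297,298.5))]:
    p(n,tri([(S,*a),(C,*b)]))
# rack top corners
for n,u,v in [("rk",304,316.5/1),("slot empty",257,349)]: p(n,onz(S,u,v,.048))
for n,u,v in [("near-left",293.5,182.5),("far l",335,159),("far r",350.5,167),("emptyslot",334.3,168)]: p(n+" scene",onz(C,u,v,.048))
for n,u,v in [("keyA wing top",280,290),("keyB",269,312)]: p(n,onz(S,u,v,.048+.038))
for n,u,v in [("keyA wing top",310.3,171.5),("keyB",322.7,163.8)]: p(n+" scene",onz(C,u,v,.048+.038))
p("peg root",tri([(S,327,136.5),(C,172,251)])); p("peg tip",tri([(S,343.5,126.5),(C,164.5,223)]))
for n,u,v in [("sp1 eye",329,219.5),("sp1 fork",368,222.5),("sp2 eye",307.5,271),("sp2 fork",349.5,262)]: p(n,onz(S,u,v,.006))
for n,u,v in [("sp1 eye",214.5,252.5),("sp1 fork",187,239),("sp2 eye",271,216),("sp2 fork",238,213)]: p(n+' sc',onz(C,u,v,.006))
p("jar",onz(C,388,220,0)); p("sensor",onz(C,234,310,.044)); p("beaker",onz(C,218,362,0))
E
```

```text
ledge far [ 0.5943 -0.1635  0.061 ]
ledge near [0.5693 0.0718 0.061 ]
sl [ 0.6338 -0.1023  0.061 ]
sl [ 0.6275 -0.0429  0.061 ]
sl [0.6206 0.0173 0.061 ]
ledge far(scene) [ 0.59   -0.1645  0.061 ]
ledge far tri (array([ 0.5928, -0.164 ,  0.0617]), [np.float64(0.6092417675786048), np.float64(0.666796998854578)])
free far (array([ 0.6334, -0.1651,  0.1745]), [np.float64(0.34062369886736843), np.float64(0.38993351766996515)])
free near (array([0.6104, 0.0801, 0.1726]), [np.float64(0.33783826659925387), np.float64(0.2866455669582781)])
hinge near (array([0.7436, 0.0912, 0.0699]), [np.float64(0.846637371884734), np.float64(0.7689085283278054)])
hinge far (array([ 0.7689, -0.1521,  0.0702]), [np.float64(0.3169942959331835), np.float64(0.3842598602318719)])
rk [0.4294 0.2757 0.048 ]
slot empty [0.4893 0.3803 0.048 ]
near-left scene [0.439  0.2242 0.048 ]
far l scene [0.4508 0.4256 0.048 ]
far r scene [0.5187 0.4191 0.048 ]
emptyslot scene [0.4829 0.3783 0.048 ]
keyA wing top [0.4843 0.2576 0.086 ]
keyB [0.4858 0.3211 0.086 ]
keyA wing top scene [0.4741 0.2616 0.086 ]
keyB scene [0.4749 0.323  0.086 ]
peg root (array([ 0.522 , -0.2933,  0.1585]), [np.float64(0.47071113452248653), np.float64(0.5768005588057571)])
peg tip (array([ 0.4763, -0.2727,  0.2029]), [np.float64(0.06681991951376462), np.float64(0.07820587934403403)])
sp1 eye [ 0.4692 -0.1217  0.006 ]
sp1 fork [ 0.3699 -0.1393  0.006 ]
sp2 eye [0.4694 0.0945 0.006 ]
sp2 fork [0.3843 0.0334 0.006 ]
sp1 eye sc [ 0.4606 -0.1294  0.006 ]
sp1 fork sc [ 0.3617 -0.1433  0.006 ]
sp2 eye sc [0.4654 0.0913 0.006 ]
sp2 fork sc [0.3819 0.0356 0.006 ]
jar [0.7321 0.3163 0.    ]
sensor [ 0.6709 -0.2552  0.044 ]
beaker [ 0.7206 -0.3537 -0.    ]
```

```bash
cat >> h.py <<'E'
def st(msg=""):
    print(msg,"t%.1f"%manip.current_clock(),"tcp",np.round(manip.current_tool_pos(),4),"F",np.round(manip.current_force(),1),"gap %.4f"%manip.current_finger_gap())
E
python3 - <<'E'
from h import *
q0=manip.current_tcp_rot(); p=manip.current_tool_pos()
manip.servo_line([p[0],p[1],.36],vel=.3)
effector.close(20)
piv=np.array([.756,-.031,.062]); a=.103; ex=np.array([np.cos(a),np.sin(a),0])
def pt(th,r=.163,h=.008): # top-face point
    return piv-ex*r*np.cos(th)+np.array([0,0,r*np.sin(th)])+h*(np.array([0,0,np.cos(th)])+ex*np.sin(th))
Q=down(a-np.pi/2)
try:
    print(manip.solve_ik(pt(.7)+[0,0,.05],Q))
    manip.move_pose(pt(.7)+[0,0,.06],Q); st()
    im,c=snap("wrist","b_wrist"); snap("side","b_side")
except manip.PlanningError as e: print("ERR",e)
E
```

```text
[ 0.74890414  0.68593222 -1.11317366  1.54914434  0.6297709   1.30463997
 -1.9122949 ]
 t5.0 tcp [ 0.6372 -0.0447  0.2331] F [ 0.6 -0.6 -0.5] gap 0.0003
```

View pics/b_wrist.png

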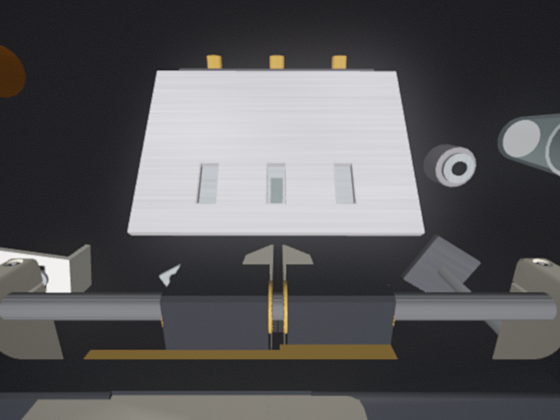

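View pics/b_side.png

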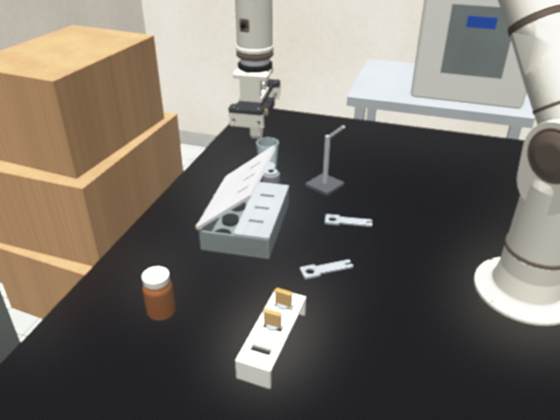

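```bash
python3 - <<'E'
from h import *
piv=np.array([.756,-.031,.062]); a=.103; ex=np.array([np.cos(a),np.sin(a),0])
def pt(th,r=.162,h=.008):
    return piv-ex*r*np.cos(th)+np.array([0,0,r*np.sin(th)])+h*(np.array([0,0,np.cos(th)])+ex*np.sin(th))
manip.servo_line(pt(.7),vel=.1); st(.7)
for th in [.62,.5,.38,.26,.14,.05,0,-.02]:
    manip.servo_line(pt(th),vel=.08); st(th)
    if abs(manip.current_force()[2])>25: break
E
```

```text
0.7 t5.8 tcp [ 0.6381 -0.0429  0.1727] F [ 0.9 -0.1  0.2] gap 0.0006
0.62 t6.2 tcp [ 0.6292 -0.0444  0.1628] F [-0.1 -0.6 -0.5] gap 0.0007
0.5 t6.5 tcp [ 0.6181 -0.0454  0.1465] F [ 0.2 -0.1 -0. ] gap 0.0005
0.38 t6.9 tcp [ 0.6092 -0.0463  0.1293] F [ 0.1  0.1 -0. ] gap 0.0003
0.26 t7.3 tcp [ 0.602  -0.047   0.1108] F [-0.3  0.2 -0.8] gap 0.0008
0.14 t7.7 tcp [ 0.597  -0.0474  0.0917] F [-0.3  0.5 -0.4] gap 0.0004
0.05 t8.1 tcp [ 0.5949 -0.0477  0.0773] F [ 0.9 -0.4 -0.1] gap 0.0006
0 t8.3 tcp [ 0.5945 -0.0477  0.0694] F [-0.9 -0.  -0.5] gap 0.0005
-0.02 t8.6 tcp [ 0.5947 -0.0476  0.0666] F [-0.4  0.3 -0.8] gap 0.0002
```

```bash
python3 - <<'E'
from h import *
snap("wrist","c_wrist"); snap("side","c_side"); crop("c_side","c1",190,120,200,150,4)
E
```

```text
(no output)
```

View pics/c_wrist.png

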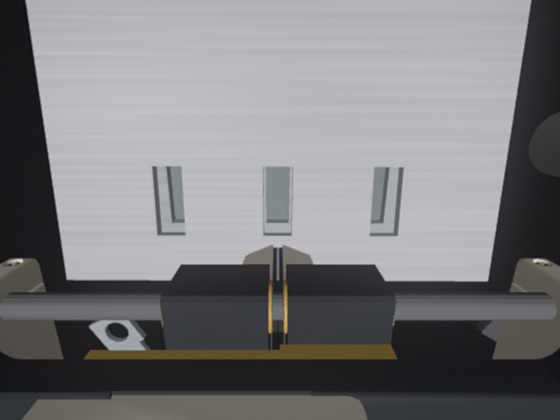

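View pics/c1.png

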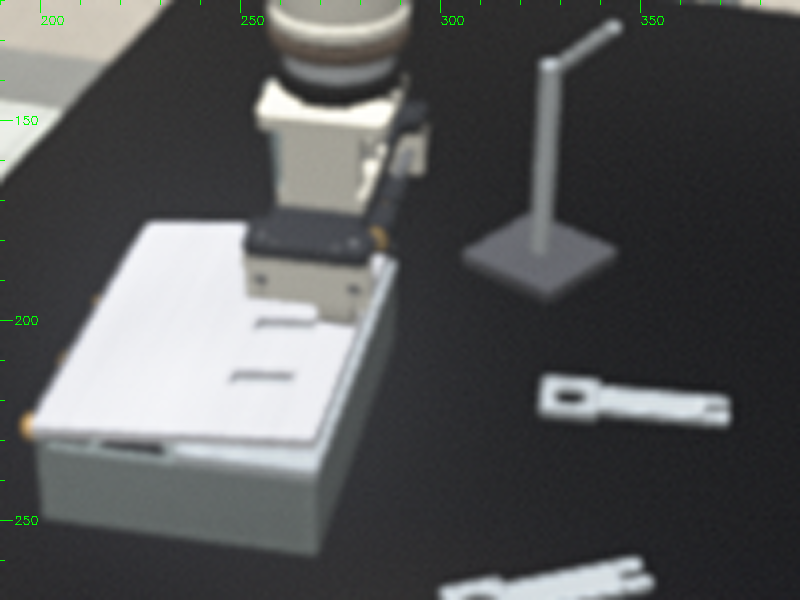

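```bash
python3 - <<'E'
from h import *
c=cal("c_wrist"); p=manip.current_tool_pos(); print(proj(c,p),p)
S=cal("c_side")
for z in (.062,.070,.08): print(z,[onz(c,u,v,z)[:2].round(4) for u,v in [(66,282),(491,283),(278,235),(278,166),(168,166),(169,236),(386,167),(385,236)]])
for z in (.062,.070): print(z,[onz(S,u,v,z)[:2].round(4) for u,v in [(268,229),(200,227),(227,175.5)]])
for v in [(265,216),(197,226)]: print(v)
for _ in range(5): print(manip.current_force()); manip.sleep(.05)
E
```

```text
[276.98226702 246.81287382] [ 0.5946637  -0.04770857  0.06674184]
0.062 [array([0.5525, 0.0894]), array([ 0.581 , -0.1928]), array([ 0.6007, -0.0477]), array([ 0.6444, -0.0432]), array([0.6377, 0.0215]), array([0.5929, 0.021 ]), array([ 0.6504, -0.1068]), array([ 0.607 , -0.1153])]
0.07 [array([0.5579, 0.0837]), array([ 0.5851, -0.186 ]), array([ 0.604 , -0.0474]), array([ 0.6458, -0.043 ]), array([0.6394, 0.0188]), array([0.5965, 0.0183]), array([ 0.6515, -0.1038]), array([ 0.61 , -0.112])]
0.08 [array([0.5647, 0.0766]), array([ 0.5903, -0.1776]), array([ 0.6081, -0.0469]), array([ 0.6475, -0.0428]), array([0.6414, 0.0154]), array([0.601, 0.015]), array([ 0.6529, -0.1001]), array([ 0.6138, -0.1078])]
0.062 [array([0.5823, 0.0402]), array([0.7387, 0.0819]), array([ 0.7704, -0.164 ])]
0.07 [array([0.5787, 0.0507]), array([0.7334, 0.0919]), array([ 0.7648, -0.1513])]
(265, 216)
(197, 226)
[-0.14753223  0.46845106  0.28933756]
[0.14075123 0.88209938 0.31608411]
[ 0.40411534 -0.25826844 -0.34786057]
[-0.80839521 -0.62987164 -0.67646755]
[ 0.77420339 -0.13241161  0.28632898]
```

```bash
python3 - <<'E'
from h import *
S=cal("c_side")
piv=np.array([.756,-.031,.062]); a=.103; ex=np.array([np.cos(a),np.sin(a),0]);ey=np.array([-np.sin(a),np.cos(a),0])
for th in (0,.05,.1,.15):
    print(th,proj(S,piv-ex*.171*np.cos(th)+ey*.122+[0,0,.171*np.sin(th)+.008]), proj(S,piv-ex*.171*np.cos(th)-ey*.122+[0,0,.171*np.sin(th)+.008]))
snap("scene","c_scene"); crop("c_scene","c2",225,150,190,170,4)
effector.open_jaws(); snap("wrist","c2_wrist"); st()
E
```

```text
0 [267.15288035 234.78329657] [287.23248719 181.69177089]
0.05 [267.02495835 231.77103046] [287.19000527 178.92980736]
0.1 [266.71374258 228.72015118] [286.98970289 176.13963616]
0.15 [266.21796442 225.63858043] [286.63055658 173.32853381]
 t10.5 tcp [ 0.5947 -0.0477  0.0668] F [-0.2 -0.2 -0.3] gap 0.0916
```

View pics/c2.png

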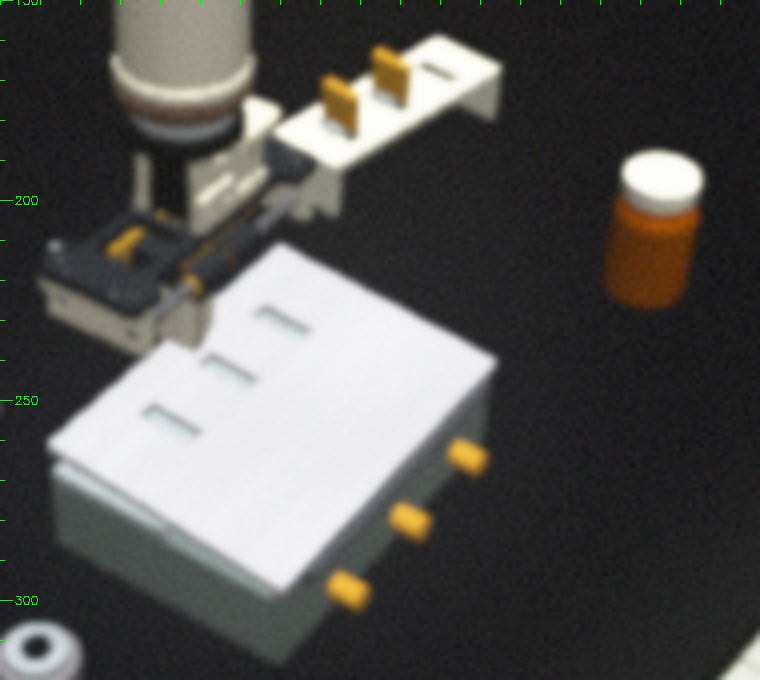

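View pics/c2_wrist.png

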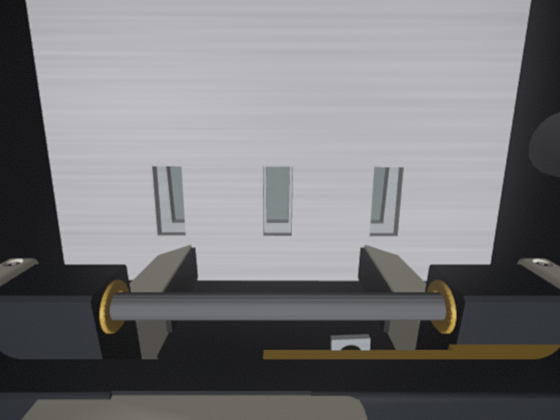

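```bash
python3 - <<'E'
from h import *
c=cal("c2_wrist"); p=manip.current_tool_pos(); T=R.from_quat(manip.current_tcp_rot())
cc=T.inv().apply(c['eye']-p); print("cam in tool",cc)
s=np.sign(cc[1])
for y in (0,.0095):
  for h in (0,.005,.01,.015,.02,.025):
    a=proj(c,p+T.apply([.0458,s*y,-h])); b=proj(c,p+T.apply([-.0458,s*y,-h])); print(y,h,a.round(1),b.round(1))
crop("c2_wrist","c3",100,220,320,150,2)
E
```

```text
cam in tool [ 0.00024606 -0.08091804 -0.17705269]
0 0 [350.1 246.7] [203.7 246.7]
0 0.005 [352.  250.2] [201.8 250.1]
0 0.01 [353.9 253.8] [199.8 253.7]
0 0.015 [355.9 257.6] [197.8 257.5]
0 0.02 [358.1 261.6] [195.6 261.6]
0 0.025 [360.4 265.8] [193.3 265.8]
0.0095 0 [351.2 232.6] [202.5 232.6]
0.0095 0.005 [353.1 235.7] [200.6 235.7]
0.0095 0.01 [355.1 239. ] [198.6 239. ]
0.0095 0.015 [357.2 242.5] [196.5 242.4]
0.0095 0.02 [359.4 246.1] [194.2 246.1]
0.0095 0.025 [361.8 250. ] [191.8 250. ]
```

View pics/c3.png

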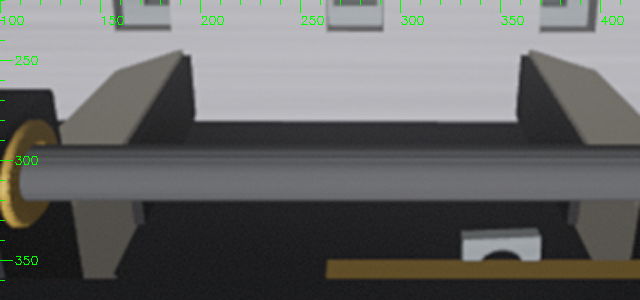

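```bash
python3 - <<'E'
from h import *
effector.close(20)
p=manip.current_tool_pos(); x,y=.5945,-.0477
for z in (.064,.060,.056):
    manip.servo_line([x,y,z],vel=.05); st(z)
    if abs(manip.current_force()[2])>12: break
snap("side","d_side"); crop("d_side","d1",190,120,200,150,4); snap("wrist","d_wrist")
E
```

```text
0.064 t12.2 tcp [ 0.5945 -0.0477  0.0639] F [ 0.2 -0.3  1.2] gap 0.0004
0.06 t12.4 tcp [ 0.5943 -0.0477  0.0596] F [-0.4 -0.1 -0.3] gap 0.0003
0.056 t12.7 tcp [ 0.5943 -0.0477  0.0556] F [-0.5  0.3  0.5] gap 0.0004
```

View pics/d1.png

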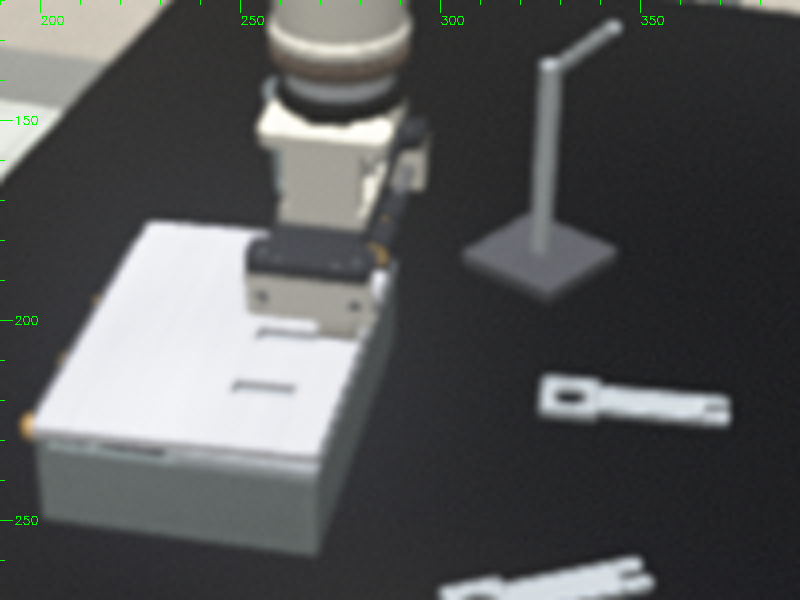

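View pics/d_wrist.png

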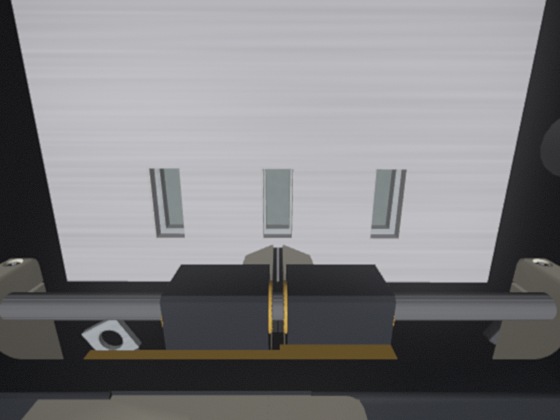

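```bash
python3 - <<'E'
from h import *
x,y=.5945,-.0477
t0=manip.current_tau()
for z in (.054,.052,.051,.050,.049,.048,.047):
    manip.servo_line([x,y,z],vel=.03); st(z); print(np.round(manip.current_tau()-t0,2))
    if abs(manip.current_force()[2])>12 or manip.current_tool_pos()[2]-z>.002: break
snap("side","e_side"); crop("e_side","e1",190,120,200,150,4)
E
```

```text
0.054 t13.0 tcp [ 0.5945 -0.0477  0.0539] F [-0.6 -0.1 -0.1] gap 0.0003
[-0.01 -0.12 -0.03  0.05  0.01 -0.02 -0.01]
0.052 t13.2 tcp [ 0.5944 -0.0477  0.0518] F [ 0.4 -0.4  1.5] gap 0.0005
[-0.01 -0.23 -0.05  0.13  0.01 -0.02 -0.01]
0.051 t13.5 tcp [ 0.5944 -0.0477  0.0509] F [-1.1 -0.1 -0.2] gap 0.0002
[-0.01 -0.27 -0.06  0.19 -0.    0.   -0.  ]
0.05 t13.8 tcp [ 0.5945 -0.0477  0.0499] F [ 0.5 -0.4  0.3] gap 0.0001
[-0.02 -0.25 -0.04  0.26 -0.   -0.01 -0.  ]
0.049 t14.0 tcp [ 0.5945 -0.0477  0.0498] F [-2.2 -0.9  6.7] gap 0.0006
[-0.5   2.72  1.18  0.62  0.32 -0.95 -0.  ]
0.048 t14.2 tcp [ 0.5946 -0.0477  0.0497] F [-5.4 -1.  14. ] gap 0.0005
[-0.95  5.6   2.38  0.99  0.63 -1.86 -0.  ]
```

View pics/e1.png

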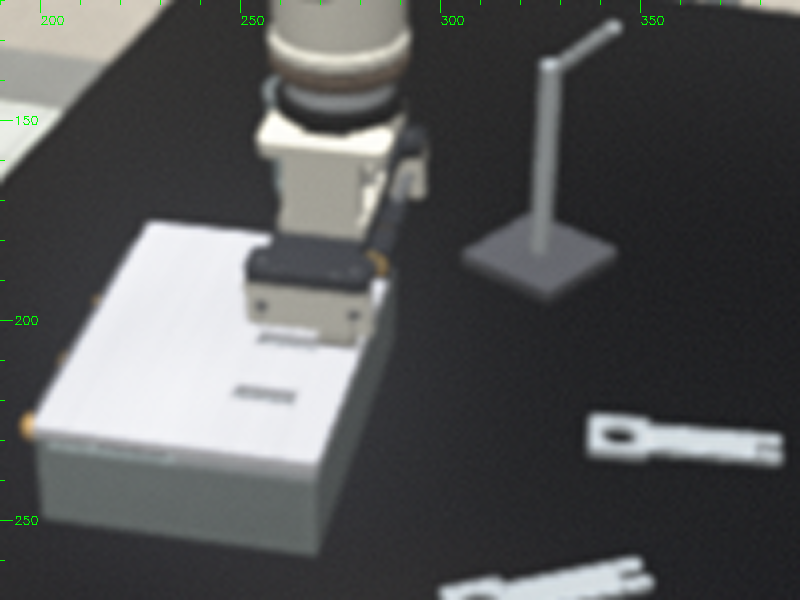

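```bash
python3 - <<'E'
from h import *
np.set_printoptions(precision=4,suppress=True)
x,y=.5945,-.0477
manip.servo_line([x,y,.18],vel=.2)
S=cal("e_side")
for n,u,v in [("sp1 eye",344.8,228.7),("sp1 fork",383,232)]: print(n,onz(S,u,v,.006))
# peg IK
root=np.array([.522,-.2933,.1585]);tip=np.array([.4763,-.2727,.2029])
az=np.arctan2(.0206,-.0457); hd=np.array([np.cos(az),np.sin(az),0]); pd=(hd+[0,0,1])/np.sqrt(2); 
sx=(-hd+[0,0,1])/np.sqrt(2)
Z=-pd; Y=-sx; X=np.cross(Y,Z); M=np.array([X,Y,Z]).T; print(np.linalg.det(M))
Q=R.from_matrix(M).as_quat()
for e in (.02,.05,.09,.12):
    eye=root+pd*e; g=eye-sx*.058; tcp=g-pd*.02
    print(e,tcp,manip.solve_ik(tcp,Q))
E
```

```text
sp1 eye [ 0.4216 -0.094   0.006 ]
sp1 fork [ 0.3269 -0.1094  0.006 ]
0.9999999999999996
0.02 [ 0.4846 -0.2764  0.1175] None
0.05 [ 0.4653 -0.2677  0.1387] None
0.09 [ 0.4395 -0.2561  0.167 ] None
0.12 [ 0.4201 -0.2474  0.1882] None
```

```bash
cat >> h.py <<'E'
root=np.array([.522,-.2933,.1565]); az=np.arctan2(.0206,-.0457); hd=np.array([np.cos(az),np.sin(az),0]); pd=(hd+[0,0,1])/np.sqrt(2)
def hangpose(eye,beta,gam,sgn,d=.056,h=.017):
    # tool z tilted beta from down toward -peg; spanner x dir in the plane normal to tool z, rotated gam from horizontal-outward(-hd)
    Z=np.cos(beta)*np.array([0,0,-1.])+np.sin(beta)*(-hd)
    s0=np.cos(beta)*(-hd)+np.sin(beta)*np.array([0,0,1.])
    s=R.from_rotvec(Z*gam).apply(s0)      # spanner +x
    Y=-sgn*s; X=np.cross(Y,Z)
    return eye-s*d+Z*h, R.from_matrix(np.array([X,Y,Z]).T).as_quat()
E
python3 - <<'E'
from h import *
for sgn in (1,-1):
  for b in (0,15,25,35,45):
    r=[]
    for g in range(-180,180,30):
        ok=''
        for e in (.11,.08,.04):
            p,Q=hangpose(root+pd*e,np.radians(b),np.radians(g),sgn); ok+='x' if manip.solve_ik(p,Q) is not None else '.'
        r.append(f"{g}:{ok}")
    print(sgn,b,r)
E
```

```text
1 0 ['-180:xxx', '-150:xxx', '-120:xxx', '-90:xxx', '-60:xxx', '-30:xxx', '0:xxx', '30:xxx', '60:xxx', '90:xxx', '120:xxx', '150:xxx']
1 15 ['-180:xxx', '-150:xxx', '-120:xxx', '-90:xxx', '-60:xxx', '-30:xxx', '0:xxx', '30:xxx', '60:.xx', '90:.xx', '120:xxx', '150:xxx']
1 25 ['-180:xxx', '-150:xxx', '-120:xxx', '-90:xxx', '-60:xxx', '-30:xxx', '0:xxx', '30:xxx', '60:x.x', '90:.xx', '120:xxx', '150:xxx']
1 35 ['-180:xxx', '-150:xxx', '-120:xxx', '-90:xxx', '-60:xxx', '-30:..x', '0:...', '30:...', '60:..x', '90:xxx', '120:xxx', '150:xxx']
1 45 ['-180:..x', '-150:..x', '-120:..x', '-90:...', '-60:...', '-30:...', '0:...', '30:...', '60:...', '90:...', '120:..x', '150:..x']
-1 0 ['-180:xxx', '-150:xxx', '-120:xxx', '-90:xxx', '-60:xxx', '-30:xxx', '0:xxx', '30:xxx', '60:xxx', '90:xxx', '120:xxx', '150:xxx']
-1 15 ['-180:xxx', '-150:xxx', '-120:xxx', '-90:xxx', '-60:xxx', '-30:xxx', '0:xxx', '30:xxx', '60:xxx', '90:xxx', '120:xxx', '150:xxx']
-1 25 ['-180:xxx', '-150:xxx', '-120:xxx', '-90:.xx', '-60:.xx', '-30:xxx', '0:xxx', '30:xxx', '60:xxx', '90:xxx', '120:xxx', '150:xxx']
-1 35 ['-180:xxx', '-150:xxx', '-120:xxx', '-90:xxx', '-60:x.x', '-30:..x', '0:..x', '30:..x', '60:x.x', '90:xxx', '120:xxx', '150:xxx']
-1 45 ['-180:x.x', '-150:..x', '-120:..x', '-90:...', '-60:...', '-30:...', '0:...', '30:...', '60:...', '90:...', '120:..x', '150:..x']
```

```bash
python3 - <<'E'
from h import *
s=.16; d=np.array([np.cos(s),np.sin(s),0]); g=np.array([.4216,-.094,0])-.056*d
for z in (-.017,.0,.10,.15,.2): print(z,manip.solve_ik(g+[0,0,z],down(s-np.pi/2)))
try:
    manip.move_pose(g+[0,0,.15],down(s-np.pi/2))
except manip.PlanningError as e: print(e)
st(); snap("wrist","f_wrist")
E
```

```text
-0.017 [ 1.00358975  0.63467133 -0.92764701  2.32139892  0.94023663  0.62786358
 -2.06536929]
0.0 [ 1.0533948   0.61137866 -0.98896814  2.31735549  0.89199544  0.66382148
 -2.02490918]
0.1 [ 1.3385636   0.46189135 -1.31381223  2.26281132  0.60975136  0.85205722
 -1.78859179]
0.15 [ 1.49579621  0.37481257 -1.46319101  2.21717779  0.46852629  0.93741429
 -1.66128114]
0.2 [ 1.3206735   0.02561427 -1.11025234  2.16410915  0.02788849  0.96627951
 -1.21609815]
 t16.1 tcp [ 0.3678 -0.1031  0.1504] F [ 0.7 -0.9 -0.3] gap 0.0006
```

View pics/f_wrist.png

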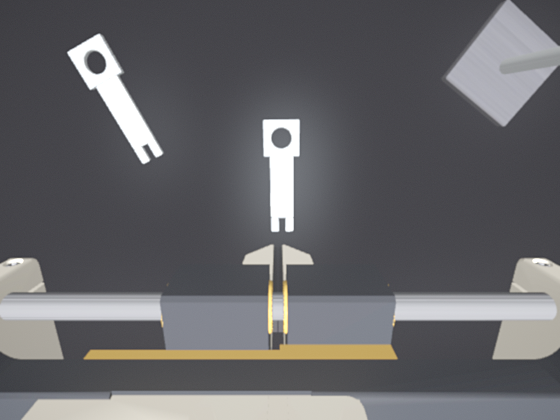

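```bash
python3 - <<'E'
from h import *
np.set_printoptions(precision=4,suppress=True)
c=cal("f_wrist")
for n,a,b in [("sp1",(281,138),(282.3,230)),("sp2",(95,62),(150.5,157))]:
    A=onz(c,*a,.006);B=onz(c,*b,.006); print(n,A,B,np.hypot(*(A-B)[:2]),np.arctan2(*(A-B)[1::-1]))
p=[onz(c,*q,.012) for q in [(505,2),(445,78),(506,126)]]; print(p, np.linalg.norm(p[0]-p[1]),np.linalg.norm(p[2]-p[1]))
E
```

```text
sp1 [ 0.4227 -0.0982  0.006 ] [ 0.3239 -0.1159  0.006 ] 0.10037139923553326 0.177649674028015
sp2 [0.4643 0.0877 0.006 ] [0.3822 0.0323 0.006 ] 0.09904826758645179 0.5939238730763906
[array([ 0.5709, -0.2747,  0.012 ]), array([ 0.5026, -0.2421,  0.012 ]), array([ 0.47  , -0.3156,  0.012 ])] 0.07567081035744865 0.08042704871436354
```

```bash
sed -i 's/^root=np.array(\[.522,-.2933,.1565\])/root=np.array([.522,-.2936,.1525])/' h.py; cat >> h.py <<'E'
def grasp_sp(eye,s,d=.056):
    dv=np.array([np.cos(s),np.sin(s),0]); g=np.array([eye[0],eye[1],0])-d*dv; Q=down(s-np.pi/2)
    effector.open_jaws()
    manip.move_pose(g+[0,0,.06],Q); 
    manip.servo_line(g+[0,0,.0],Q,vel=.15); st("pre")
    for z in (-.008,-.012,-.015,-.0175):
        manip.servo_line(g+[0,0,z],Q,vel=.05)
        if abs(manip.current_force()[2])>5: print("contact",z); break
    st("low"); effector.close(40); st("closed")
E
python3 - <<'E'
from h import *
grasp_sp((.4227,-.0982),.178)
snap("wrist","g_wrist")
p=manip.current_tool_pos(); manip.servo_line([p[0],p[1],.06],vel=.15); st("lifted"); snap("wrist","g2_wrist")
E
```

```text
pre t18.6 tcp [ 0.369  -0.1083  0.0012] F [-0.4 -0.2  0.6] gap 0.0923
low t19.6 tcp [ 0.3675 -0.108  -0.0176] F [ 0.1 -0.2  0.6] gap 0.0917
closed t20.7 tcp [ 0.3676 -0.1081 -0.0175] F [-0.5 -0.9 -0.6] gap 0.0226
lifted t21.4 tcp [ 0.3671 -0.1085  0.0596] F [ 0.5 -0.2 -1. ] gap 0.0229
```

View pics/g2_wrist.png

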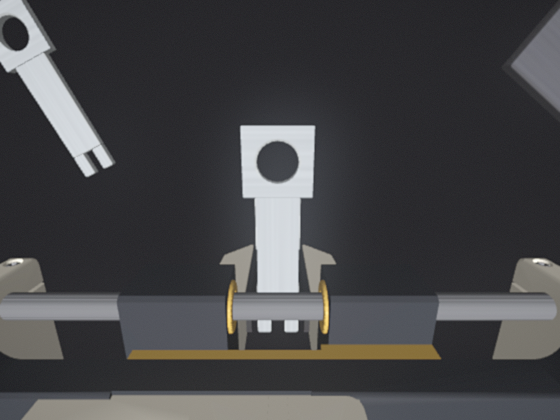

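```bash
cat >> h.py <<'E'
def in_tool(c,u,v,h):
    p=manip.current_tool_pos(); T=R.from_quat(manip.current_tcp_rot())
    e,d=ray(c,u,v); e=T.inv().apply(e-p); d=T.inv().apply(d); t=(-h-e[2])/d[2]; return e+t*d
def hang(eyet,e,beta,gam,sgn=1,off=0):
    """TCP pose such that tool-frame point eyet lies on peg at distance e"""
    _,Q=hangpose(root,beta,gam,sgn)
    return root+pd*e+np.array([0,0,off])-R.from_quat(Q).apply(eyet),Q
E
python3 - <<'E'
from h import *
c=cal("g2_wrist")
print(in_tool(c,278,163,.0235),in_tool(c,278,126,.0235),in_tool(c,278,197,.0235))
eye=np.array([.0,-.0545,-.0205])
for b in (25,20):
  for e in (.16,.13,.11,.09,.07,.05,.03,.02):
    p,Q=hang(eye,e,np.radians(b),0); print(b,e,p.round(3),manip.solve_ik(p,Q))
E
```

```text
[ 0.00081115 -0.056391   -0.0235    ] [ 0.00080032 -0.07424649 -0.0235    ] [ 0.00082183 -0.03880818 -0.0235    ]
25 0.16 [ 0.382 -0.23   0.224] [ 1.16858612 -0.21413865 -0.56414079  2.36710599 -0.35780437  0.54924966
 -1.13642226]
25 0.13 [ 0.401 -0.239  0.203] [ 1.63257897 -0.16742596 -1.01119004  2.3475921  -0.46755195  0.49187293
 -1.02657666]
25 0.11 [ 0.414 -0.245  0.189] [ 1.92676783 -0.12001395 -1.31820798  2.33423905 -0.44469076  0.43949122
 -1.04312363]
25 0.09 [ 0.427 -0.251  0.175] [ 1.89575236  0.10706912 -1.41281294  2.32231397  0.19456913  0.37213986
 -1.65298775]
25 0.07 [ 0.44  -0.257  0.16 ] [ 1.69746358  0.19835067 -1.26416318  2.30977219  0.47525285  0.36611585
 -1.92405522]
25 0.05 [ 0.453 -0.262  0.146] [ 1.53809334  0.24754911 -1.1246394   2.29549739  0.61615722  0.352383
 -2.05996623]
25 0.03 [ 0.466 -0.268  0.132] [ 1.40126333  0.28600748 -0.99706637  2.2794667   0.71464958  0.33400801
 -2.15492748]
25 0.02 [ 0.472 -0.271  0.125] [ 1.34070972  0.30417735 -0.93914537  2.27075478  0.75708517  0.32425414
 -2.19577143]
20 0.16 [ 0.379 -0.229  0.228] [ 1.31282865 
[... 197 characters left out ...]
1 [ 0.411 -0.243  0.192] [ 2.07732344 -0.04684416 -1.50967693  2.26206991 -0.18108119  0.54279272
 -1.29556443]
20 0.09 [ 0.424 -0.249  0.178] [ 1.80804025  0.16493744 -1.36902059  2.25128939  0.29460404  0.52290285
 -1.75511139]
20 0.07 [ 0.437 -0.255  0.164] [ 1.65261789  0.23472507 -1.24938851  2.23853882  0.44521969  0.51284706
 -1.89866902]
20 0.05 [ 0.449 -0.261  0.15 ] [ 1.52951477  0.2848613  -1.14547985  2.22393287  0.54510759  0.49961794
 -1.99179234]
20 0.03 [ 0.462 -0.267  0.136] [ 1.42723024  0.32828127 -1.05490945  2.20745562  0.62390567  0.4852678
 -2.06359966]
20 0.02 [ 0.469 -0.27   0.129] [ 1.38219944  0.34881678 -1.01403785  2.19851682  0.65856884  0.47803396
 -2.09467399]
```

```bash
python3 - <<'E'
from h import *
eye=np.array([.0005,-.0562,-.0205]); b=np.radians(20)
p=manip.current_tool_pos(); manip.servo_line([p[0],p[1],.23],vel=.25); st()
try:
    P,Q=hang(eye,.15,b,0); manip.move_pose(P,Q); st()
    P,Q=hang(eye,.10,b,0); manip.servo_line(P,Q,vel=.1); st()
except manip.PlanningError as e: print("ERR",e); st()
print(manip.current_q().round(2), P)
snap("wrist","i_wrist"); snap("side","i_side"); snap("scene","i_scene")
crop("i_side","i1",270,80,120,120,4);crop("i_scene","i2",110,190,120,120,4)
a=cv2.imread("pics/i1.png");b=cv2.imread("pics/i2.png"); cv2.imwrite("pics/i12.png",cv2.resize(np.hstack([a,b]),(800,400)))
E
```

```text
t23.5 tcp [ 0.3666 -0.108   0.2298] F [-0.3  0.5 -0.4] gap 0.0230
 t24.1 tcp [ 0.3833 -0.2298  0.2192] F [ 0.4  0.5 -0.7] gap 0.0230
 t24.7 tcp [ 0.4165 -0.2445  0.1848] F [-0.8  0.5  0.2] gap 0.0229
[ 1.62  0.03 -1.12  2.26 -0.    0.52 -1.48] [ 0.41598797 -0.24526495  0.18472545]
```

View pics/i_wrist.png

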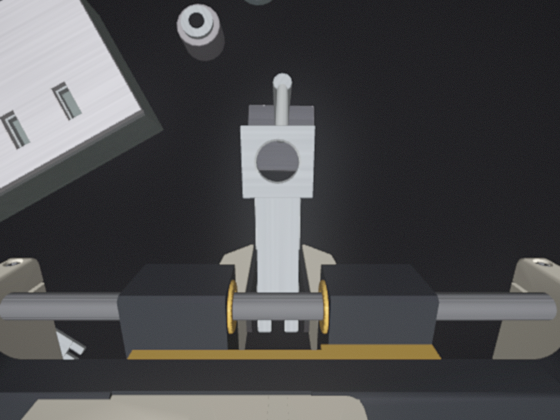

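View pics/i12.png

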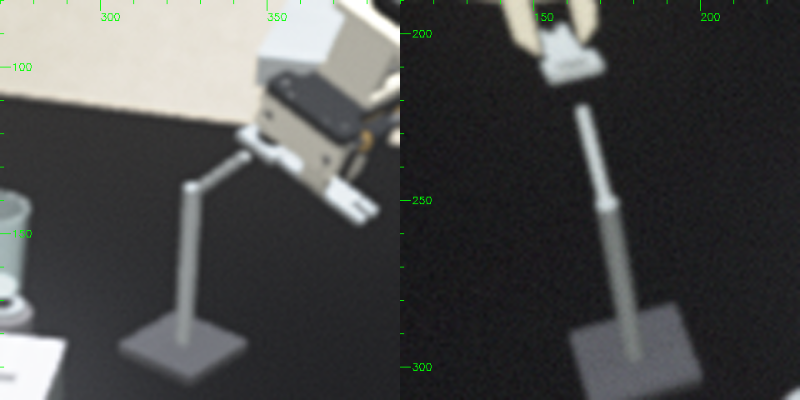

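```bash
python3 - <<'E'
from h import *
c=cal("i_wrist")
for e in (-.01,0,.02,.072,.1): print(e,proj(c,root+pd*e))
print(proj(c,root+[0,0,.007]))
crop("i_wrist","i3",220,50,130,160,4)
E
```

```text
-0.01 [278.69070079  81.41283687]
0 [278.70182242  86.40311355]
0.02 [278.7263418   97.40495994]
0.072 [278.80912419 134.54942621]
0.1 [278.87042749 162.05622228]
[278.73149248  82.16854267]
```

View pics/i3.png

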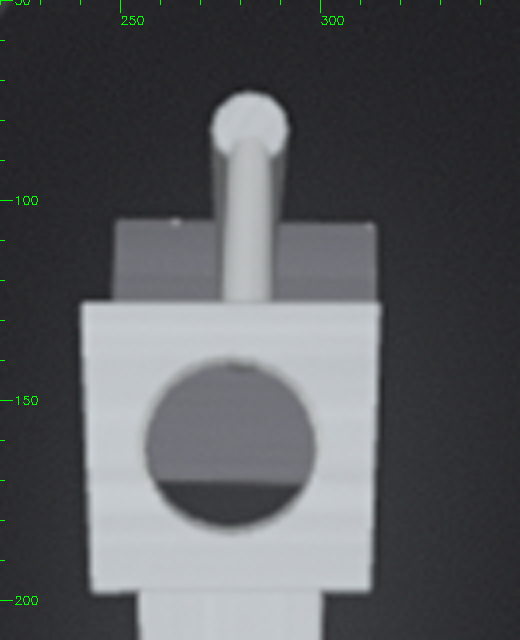

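```bash
python3 - <<'E'
from h import *
eye=np.array([.0005,-.0562,-.0205]); b=np.radians(20)
T=R.from_quat(manip.current_tcp_rot()); sh=T.apply([.0018,0,0]); print("shift",sh, root+sh)
for e in (.08,.06,.045,.035,.028):
    try:
        P,Q=hang(eye,e,b,0); manip.servo_line(P+sh,Q,vel=.06); st(e)
    except manip.PlanningError as x: print("ERR",x); break
    if np.linalg.norm(manip.current_force())>8: print("force"); break
snap("wrist","j_wrist"); snap("side","j_side"); crop("j_side","j1",270,80,120,120,4)
snap("scene","j_scene");crop("j_scene","j2",110,190,120,120,4)
a=cv2.imread("pics/j1.png");b=cv2.imread("pics/j2.png"); cv2.imwrite("pics/j12.png",cv2.resize(np.hstack([a,b]),(800,400)))
E
```

```text
shift [-7.39526428e-04 -1.64106609e-03  1.66212139e-06] [ 0.52126047 -0.29524107  0.15250166]
0.08 t25.3 tcp [ 0.4281 -0.2524  0.1707] F [-0.3  0.5 -0.7] gap 0.0226
0.06 t25.8 tcp [ 0.4409 -0.2582  0.1567] F [-0.6  0.6 -1.2] gap 0.0225
0.045 t26.2 tcp [ 0.4505 -0.2626  0.1459] F [-0.2 -0.  -0.7] gap 0.0227
0.035 t26.5 tcp [ 0.457  -0.2655  0.1389] F [-0.3  0.6 -1.2] gap 0.0227
0.028 t26.8 tcp [ 0.4616 -0.2676  0.1339] F [ 0.1  0.5 -1.7] gap 0.0226
```

View pics/j_wrist.png

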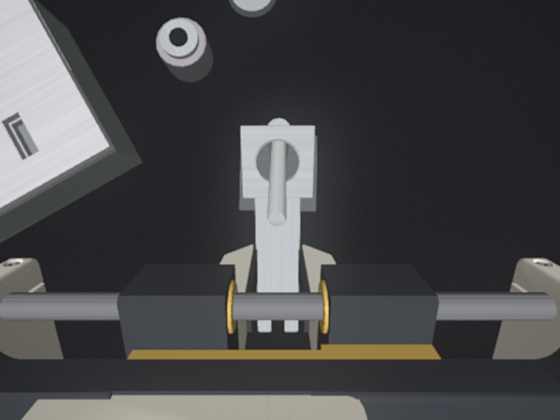

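View pics/j12.png

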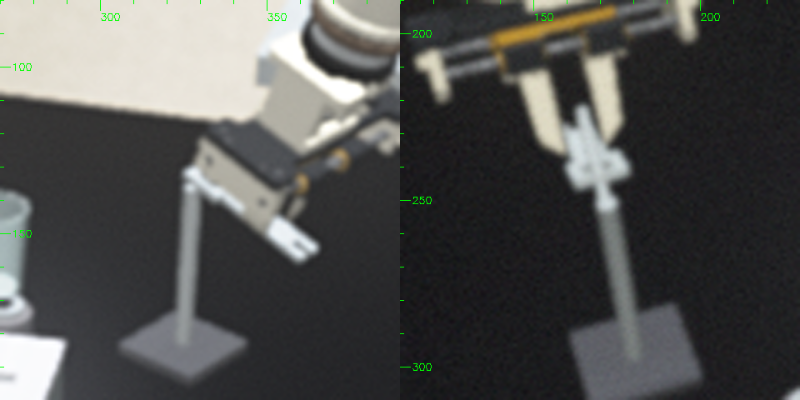

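```bash
python3 - <<'E'
from h import *
effector.open_jaws(); st("open")
Z=R.from_quat(manip.current_tcp_rot()).apply([0,0,1]); p=manip.current_tool_pos()
for d in (.06,.1):
  try: manip.servo_line(p-Z*d,vel=.15); st()
  except manip.PlanningError as e: print("ERR",e)
manip.sleep(.3)
snap("side","k_side"); crop("k_side","k1",270,80,120,120,4)
snap("scene","k_scene");crop("k_scene","k2",110,190,120,120,4)
a=cv2.imread("pics/k1.png");b=cv2.imread("pics/k2.png"); cv2.imwrite("pics/k12.png",cv2.resize(np.hstack([a,b]),(800,400)))
E
```

```text
open t28.1 tcp [ 0.4616 -0.2678  0.1338] F [0.5 0.6 1. ] gap 0.0918
 t28.7 tcp [ 0.4425 -0.2603  0.1902] F [-0.1 -0.2  0.4] gap 0.0920
 t29.1 tcp [ 0.4299 -0.2545  0.2273] F [0.  0.3 0.8] gap 0.0919
```

View pics/k12.png

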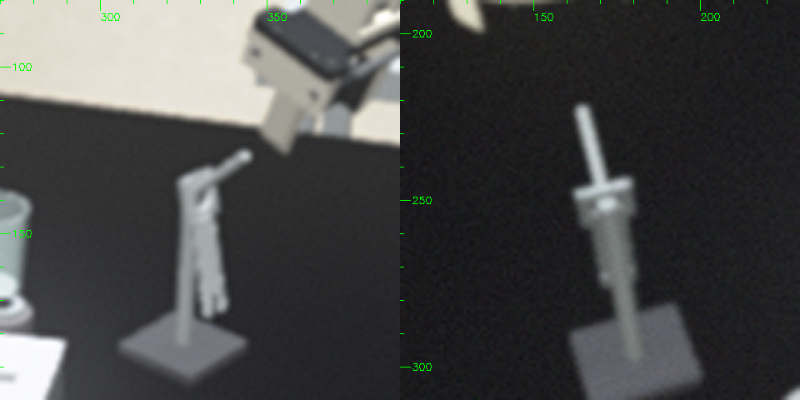

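View pics/k_side.png

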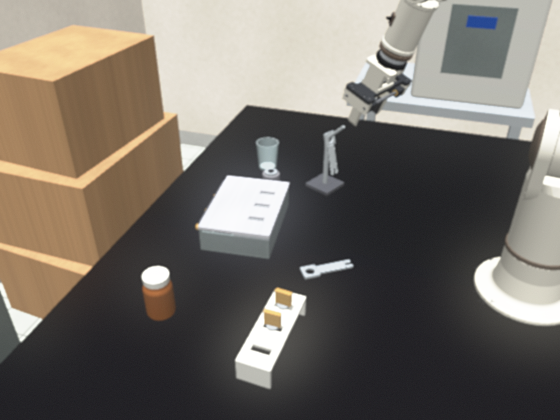

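```bash
python3 - <<'E'
from h import *
s=.594; d=np.array([np.cos(s),np.sin(s),0]); g=np.array([.4643,.0877,0])-.056*d; Q=down(s-np.pi/2)
p=manip.current_tool_pos()
manip.move_pose(g+[0,0,.22],Q); manip.servo_line(g+[0,0,.10],Q,vel=.2); st(); snap("wrist","l_wrist")
E
```

```text
t31.4 tcp [0.4185 0.0561 0.1006] F [ 0.   0.  -0.2] gap 0.0916
```

View pics/l_wrist.png

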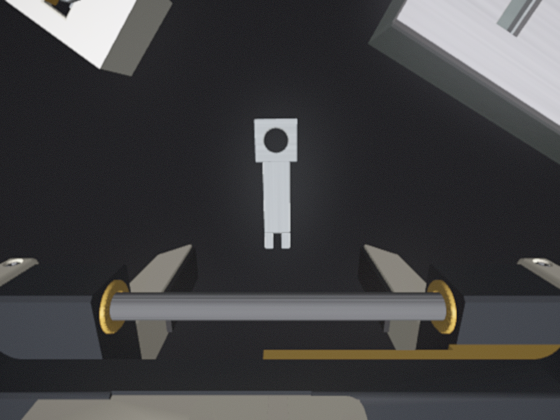

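```bash
python3 - <<'E'
from h import *
c=cal("l_wrist"); A=onz(c,276,140.5,.006);B=onz(c,277.7,248,.006); s=np.arctan2(*(A-B)[1::-1]); print(A,B,np.linalg.norm(A-B),s)
grasp_sp(A,s)
p=manip.current_tool_pos(); manip.servo_line([p[0],p[1],.06],vel=.15); st("lifted"); snap("wrist","m_wrist")
E
```

```text
[0.46474767 0.0889612  0.006     ] [0.38163225 0.03112102 0.006     ] 0.1012603502910181 0.6079702908261656
pre t32.5 tcp [0.4196 0.0574 0.001 ] F [-0.1  0.7 -0.4] gap 0.0916
low t33.6 tcp [ 0.4186  0.057  -0.0176] F [ 0.4 -0.  -0.2] gap 0.0917
closed t34.7 tcp [ 0.4188  0.057  -0.0175] F [-0.4  0.1 -0.6] gap 0.0228
lifted t35.3 tcp [0.4184 0.0564 0.0596] F [ 0.1 -0.  -2.2] gap 0.0227
```

View pics/m_wrist.png

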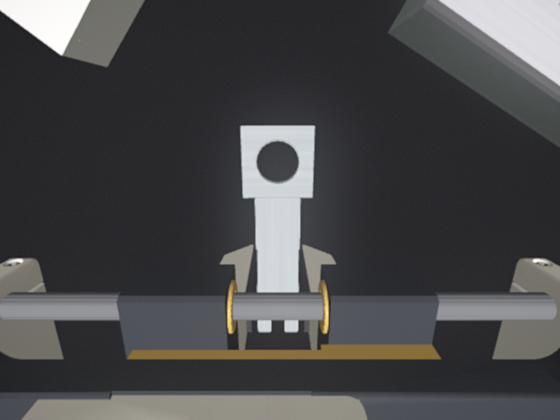

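```bash
python3 - <<'E'
from h import *
eye=np.array([.0005,-.0562,-.0205]); b=np.radians(20); sh=np.array([-.0007,-.0016,0])
p=manip.current_tool_pos(); manip.servo_line([p[0],p[1],.23],vel=.25)
try:
    P,Q=hang(eye,.15,b,0); manip.move_pose(P+sh,Q); st()
    for e,v in ((.10,.12),(.08,.06),(.06,.06),(.05,.06),(.044,.06)):
        P,Q=hang(eye,e,b,0); manip.servo_line(P+sh,Q,vel=v); st(e)
        if np.linalg.norm(manip.current_force())>8: print("force"); break
except manip.PlanningError as e: print("ERR",e); st()
snap("wrist","n_wrist"); snap("side","n_side"); crop("n_side","n1",270,80,120,120,4)
snap("scene","n_scene");crop("n_scene","n2",110,190,120,120,4)
a=cv2.imread("pics/n1.png");b=cv2.imread("pics/n2.png"); cv2.imwrite("pics/n12.png",cv2.resize(np.hstack([a,b]),(800,400)))
E
```

```text
t37.3 tcp [ 0.3836 -0.2308  0.2197] F [ 0.4  0.2 -0.2] gap 0.0226
0.1 t38.5 tcp [ 0.4156 -0.2464  0.1848] F [ 0.  -0.3 -0.8] gap 0.0228
0.08 t38.9 tcp [ 0.4283 -0.2521  0.1707] F [ 0.9  0.1 -0.6] gap 0.0224
0.06 t39.4 tcp [ 0.441  -0.2583  0.1567] F [ 0.1 -0.5 -1. ] gap 0.0225
0.05 t39.7 tcp [ 0.4474 -0.2612  0.1496] F [ 0.3  0.3 -1.2] gap 0.0226
0.044 t40.0 tcp [ 0.4513 -0.2629  0.1452] F [-0.2  0.1 -1.4] gap 0.0229
```

View pics/n_wrist.png

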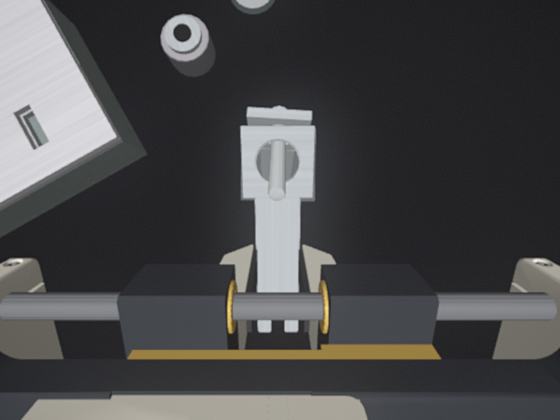

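View pics/n12.png

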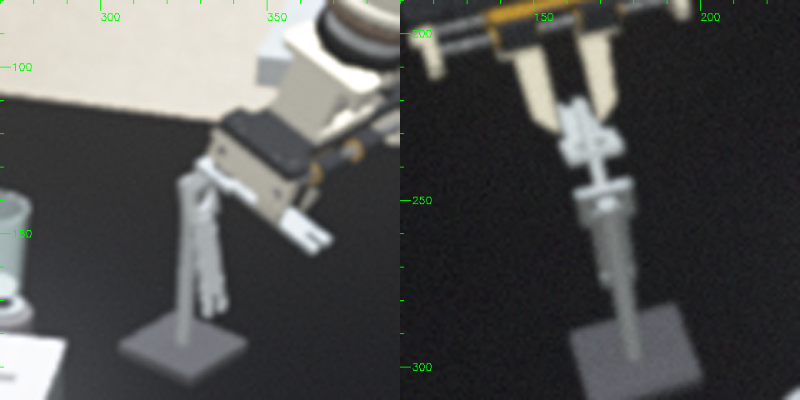

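```bash
python3 - <<'E'
from h import *
effector.open_jaws()
Z=R.from_quat(manip.current_tcp_rot()).apply([0,0,1]); p=manip.current_tool_pos()
manip.servo_line(p-Z*.1,vel=.15); st()
g=np.array([.478,.24,.20])
for ph in (-.058,np.pi-.058): print(ph,manip.solve_ik(g,down(ph)))
piv=np.array([.63,-.04,.12])
for ph in (.103,.103-np.pi/2,.103+np.pi/2,.103+np.pi): print(ph,manip.solve_ik(piv,down(ph)))
manip.move_pose(g,down(-.058)); st(); snap("wrist","o_wrist"); snap("side","o_side"); crop("o_side","o1",270,80,120,120,4)
E
```

```text
t43.2 tcp [ 0.4203 -0.2488  0.2389] F [ 0.1 -0.3 -0.3] gap 0.0917
-0.058 [ 0.43702228  0.61091414 -1.29560828  1.83081795  0.63354683  1.20121399
 -1.11919487]
3.0835926535897933 [ 0.43702228  0.61091414 -1.29560828  1.83081795  0.63354683  1.20121399
  2.02239778]
0.103 [ 0.62214419  0.68962782 -0.86662501  1.66365038  0.58636229  1.06823942
 -0.32187171]
-1.4677963267948966 [ 0.73812724  0.80214199 -1.08551958  1.66002526  0.76485963  1.16372542
 -2.01463217]
1.6737963267948965 [ 0.82285691  0.95772658 -1.30565059  1.65760094  0.95826963  1.30424835
  1.00815653]
3.2445926535897933 [-0.60048649  0.7005014   0.90541586  1.70809644 -0.62499579  1.0485319
 -2.52127509]
 t44.9 tcp [0.4786 0.2387 0.1999] F [-0.2 -0.1  0.1] gap 0.0916
```

View pics/o_wrist.png

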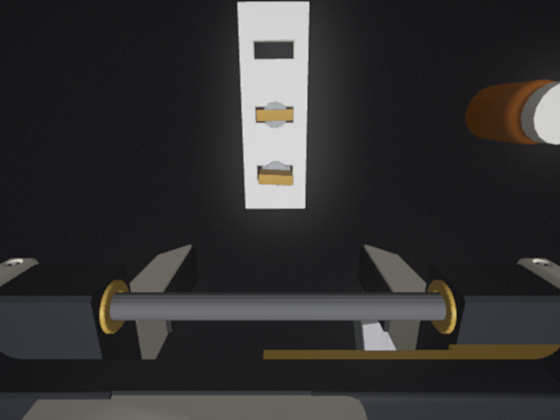

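View pics/o1.png

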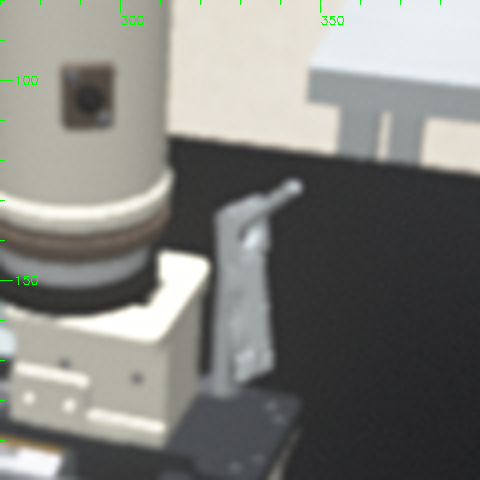

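```bash
python3 - <<'E'
from h import *
crop("o_wrist","o2",230,0,90,220,3); crop("o_wrist","o3",240,90,70,120,6)
E
```

```text
(no output)
```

View pics/o3.png

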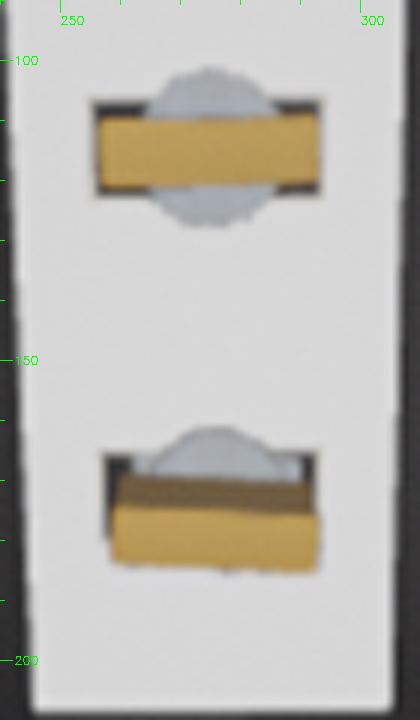

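```bash
python3 - <<'E'
from h import *
np.set_printoptions(precision=4,suppress=True)
c=cal("o_wrist")
for n,z,pts in [("A",.086,[(258.5,174.5),(292.7,176),(258.5,184),(293,185.5)]),("B",.086,[(256.3,110),(293,109),(256.8,121),(293,120.3)]),
  ("rack slots",.048,[(273.5,50),(275.2,114.5)]),("rack corner",.048,[(245.5,208.3),(304.8,208),(238.3,3),(309,3)])]:
    P=np.array([onz(c,u,v,z) for u,v in pts]); print(n,P[:,:2].tolist(),"c",P.mean(0)); 
    if n in "AB": print("len",np.linalg.norm(P[1]-P[0]),np.linalg.norm(P[3]-P[2]),"yaw",np.arctan2(*(P[1]-P[0])[1::-1]),np.arctan2(*(P[3]-P[2])[1::-1]),"th",np.linalg.norm(P[2]-P[0]))
E
```

```text
A [[0.46107849850669796, 0.26333302033719], [0.49359750933300633, 0.25991784914731064], [0.46034917553390226, 0.2540818982384472], [0.4934658259888449, 0.25060272465387023]] c [0.4771 0.257  0.086 ]
len 0.032697850990206424 0.03329890668154845 yaw -0.10463718994141277 -0.10467415983950396 th 0.009279826080509044
B [[0.4637186228471903, 0.32192950687825084], [0.4966213883098235, 0.3208035250157818], [0.4634039736802287, 0.31243301565836207], [0.4961838750386355, 0.31107030517025125]] c [0.48   0.3166 0.086 ]
len 0.03292202621716437 0.032808214107770135 yaw -0.03420814650081563 -0.04154760192503195 th 0.009501702457333325
rack slots [[0.4821814323902171, 0.3758944681439491], [0.4801191143327411, 0.31663996739508155]] c [0.4812 0.3463 0.048 ]
rack corner [[0.44077475718859993, 0.218631541290365], [0.5068809555924189, 0.21499962324595978], [0.45227668812474886, 0.4168731406981313], [0.5173656576509132, 0.4129561362033761]] c [0.4793 0.3159 0.048 ]
```

```bash
cat >> h.py <<'E'
def grasp_key(xy,yaw,z=.038):
    Q=down(yaw); P=np.array([xy[0],xy[1],0])
    effector.open_jaws(); 
    manip.move_pose(P+[0,0,.12],Q); manip.servo_line(P+[0,0,.06],Q,vel=.15); manip.servo_line(P+[0,0,z],Q,vel=.06); st("low")
    effector.close(30); st("closed")
    p=manip.current_tool_pos(); manip.servo_line([p[0],p[1],z+.06],vel=.08); manip.servo_line([p[0],p[1],.2],vel=.2); st("up")
E
python3 - <<'E'
from h import *
grasp_key((.4771,.257),-.105)
snap("wrist","p_wrist")
E
```

```text
low t46.8 tcp [0.4768 0.257  0.0377] F [ 0.8 -0.4 -0.3] gap 0.0919
closed t47.7 tcp [0.4772 0.257  0.038 ] F [0.8 0.2 0.1] gap 0.0337
up t49.2 tcp [0.4768 0.2562 0.199 ] F [-0.3 -0.2 -0.7] gap 0.0340
```

View pics/p_wrist.png

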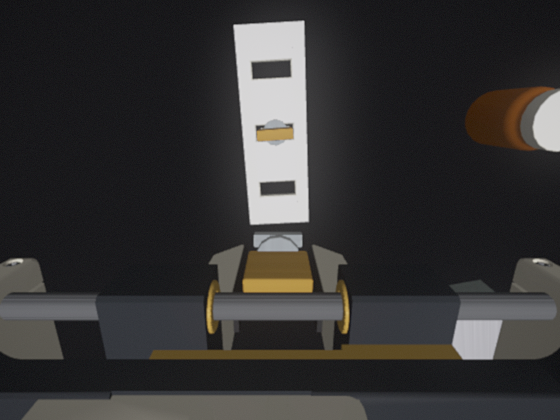

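```bash
python3 - <<'E'
from h import *
manip.move_pose([.634,-.10,.20],down(.103)); manip.servo_line([.634,-.10,.14],down(.103),vel=.15); st(); snap("wrist","q_wrist"); crop("q_wrist","q1",180,20,200,280,3)
E
```

```text
t51.3 tcp [ 0.6342 -0.0991  0.1403] F [-0.3 -0.2 -0.6] gap 0.0342
```

View pics/q_wrist.png

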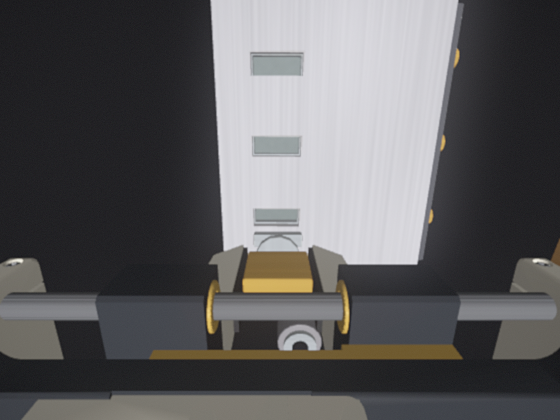

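View pics/q1.png

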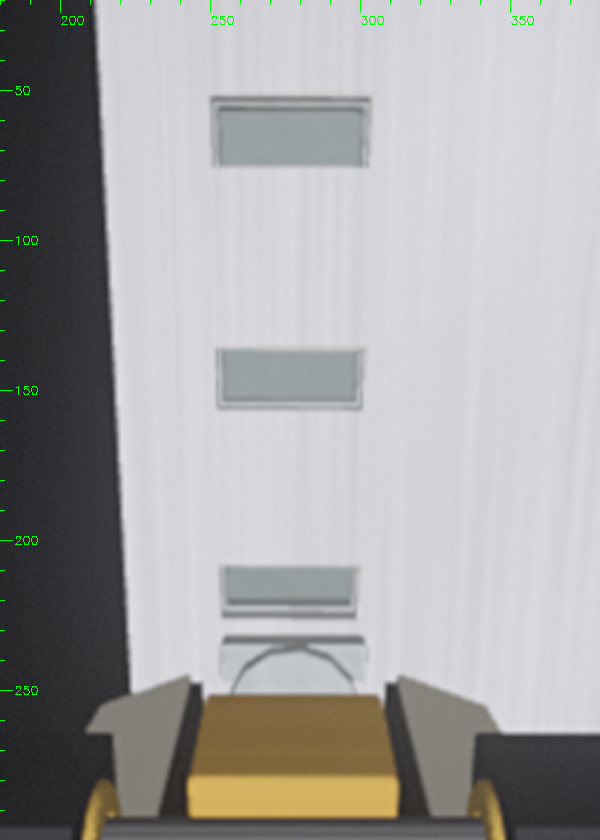

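```bash
python3 - <<'E'
from h import *
np.set_printoptions(precision=4,suppress=True)
c=cal("q_wrist")
for n,u,v,h in [("head",254,234,-.009),("head",302,234,-.009),("wing",242.5,277,.048),("wing",312.5,277,.048),("collar front",278,235,.015)]: print(n,in_tool(c,u,v,h))
S=[]
for n,pts in [("+y",[(250.5,52.5),(303.5,52.5),(250.7,75.5),(303,75.5)]),("mid",[(252,136),(301.5,136),(252.3,156),(300.5,156)]),("-y",[(253.5,209),(299.5,209),(254,225.5),(298.5,225.5)])]:
    P=np.array([onz(c,u,v,.070) for u,v in pts]); S.append(P.mean(0)); print(n,P.mean(0),"L",np.linalg.norm(P[1]-P[0]),np.linalg.norm(P[3]-P[2]),"W",np.linalg.norm(P[2]-P[0]))
print(np.linalg.norm(S[0]-S[1]),np.linalg.norm(S[1]-S[2]),np.arctan2(*(S[0]-S[2])[1::-1])-np.pi/2)
E
```

```text
head [-0.0166 -0.0059  0.009 ]
head [ 0.0144 -0.006   0.009 ]
wing [-0.0178 -0.0075 -0.048 ]
wing [ 0.015  -0.0076 -0.048 ]
collar front [-0.0011 -0.0152 -0.015 ]
+y [0.6209 0.0145 0.07  ] L 0.038383172639321554 0.03865990068281012 W 0.015377557900711308
mid [ 0.6268 -0.0444  0.07  ] L 0.03869620130770702 0.03841077928295074 W 0.01555943880857252
-y [ 0.6328 -0.1036  0.07  ] L 0.03864391438311757 0.03802522879373218 W 0.014791140085634985
0.05912559582454914 0.059483912438001336 0.10006381677635545
```

```bash
python3 - <<'E'
from h import *
manip.servo_line([.6342,-.1053,.105],down(.10),vel=.1); st(); snap("wrist","r_wrist"); crop("r_wrist","r1",200,180,150,110,5)
E
```

```text
t51.9 tcp [ 0.6337 -0.1054  0.1042] F [ 0.1  0.4 -0.4] gap 0.0336
```

View pics/r1.png

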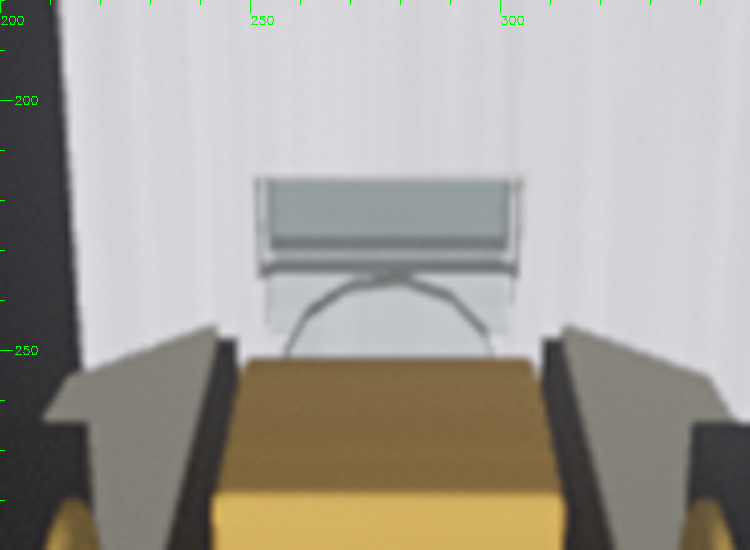

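```bash
python3 - <<'E'
from h import *
c=cal("r_wrist")
P=np.array([in_tool(c,u,v,h) for u,v in [(251,215.5),(304,215.5),(252,235),(303.3,235)] for h in [manip.current_tool_pos()[2]*-1+.07]])
print(P,P.mean(0),manip.current_tool_pos())
P=np.array([in_tool(c,u,v,-(.1042-.062)) for u,v in [(253.7,215.8),(302,215.8),(254.5,230),(301,230)]]);print(P)
E
```

```text
[[-0.02063062 -0.00937342  0.03490091]
 [ 0.01764611 -0.00939191  0.03490091]
 [-0.02028423  0.00580822  0.03490091]
 [ 0.01752467  0.00578661  0.03490091]] [-0.00143602 -0.00179263  0.03490091] [ 0.63422896 -0.10509748  0.10490091]
[[-0.01928703 -0.00664904  0.0422    ]
 [ 0.01681176 -0.00666652  0.0422    ]
 [-0.01894308  0.00473183  0.0422    ]
 [ 0.01632685  0.00471249  0.0422    ]]
```

```bash
python3 - <<'E'
from h import *
Q=down(.10)
for z in (.09,.085,.08,.075,.07,.066,.063,.061,.060):
    manip.servo_line([.6340,-.1053,z],Q,vel=.05); F=manip.current_force()
    if np.linalg.norm(F)>4: st(z)
    if np.linalg.norm(F)>12: print("stop"); break
st("end"); snap("wrist","s_wrist")
E
```

```text
end t54.4 tcp [ 0.6341 -0.1053  0.0601] F [-0.6  0.3 -0.7] gap 0.0336
```

View pics/s_wrist.png

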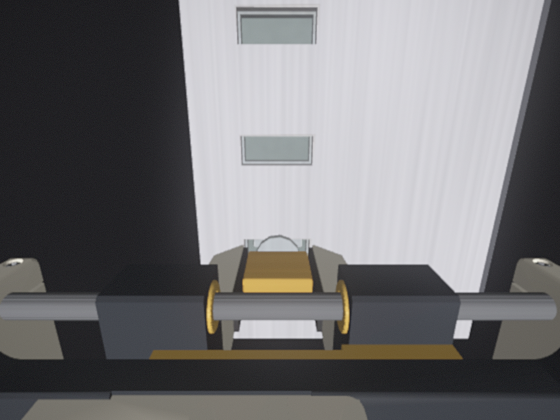

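```bash
cat >> h.py <<'E'
def turn(ky,z,phi0=.10,total=-np.pi/2,n=6):
    def off(ph): return np.array([np.sin(ph),-np.cos(ph),0])*ky
    p=manip.current_tool_pos(); K=p+off(phi0)
    for i in range(1,n+1):
        ph=phi0+total*i/n; P=K-off(ph); P[2]=z
        manip.servo_line(P,down(ph),vel=.02); F=manip.current_force()
        print(i,manip.current_clock(),F.round(1),manip.current_wrist_torque().round(2))
        if np.linalg.norm(F)>20: print("stop"); break
E
python3 - <<'E'
from h import *
turn(-.0018,.0605)
st(); snap("wrist","t_wrist"); print(manip.current_q().round(2))
E
```

```text
1 54.8083 [ 0.5 -0.4 -1. ] [-0.05 -0.09 -0.03]
2 55.2167 [ 0.2  0.4 -1.3] [ 0.02 -0.07 -0.02]
3 55.625 [-1.1  0.2 -1.6] [ 0.01 -0.04 -0.  ]
4 56.0333 [ 0.5  0.3 -1.1] [-0.07 -0.05  0.01]
5 56.4417 [-0.2 -0.5 -0.8] [ 0.02 -0.    0.02]
6 56.85 [-0.7  0.7 -1.4] [0.03 0.04 0.02]
 t56.9 tcp [ 0.6321 -0.1037  0.0605] F [-0.7  0.7 -1.4] gap 0.0336
[ 0.67  0.76 -0.8   1.67  0.64  0.98 -1.82]
```

View pics/t_wrist.png

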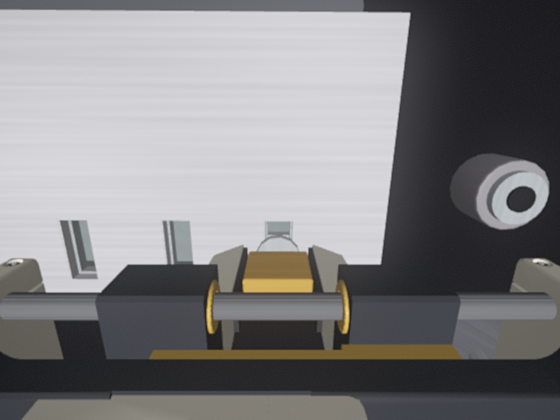

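```bash
python3 - <<'E'
from h import *
p=manip.current_tool_pos(); manip.servo_line([p[0],p[1],.0598],vel=.02); st()
effector.open_jaws(); st(); manip.servo_line([p[0],p[1],.12],vel=.12); manip.servo_line([p[0]-.05,p[1],.2],vel=.2); snap("wrist","u_wrist"); st()
E
```

```text
t57.1 tcp [ 0.6321 -0.1037  0.06  ] F [-1.1  0.3  1.7] gap 0.0336
 t58.2 tcp [ 0.6321 -0.1037  0.0598] F [ 0.1 -0.3 -1.1] gap 0.0918
 t59.5 tcp [ 0.5816 -0.1041  0.1986] F [-0.2 -0.7  0.5] gap 0.0917
```

View pics/u_wrist.png

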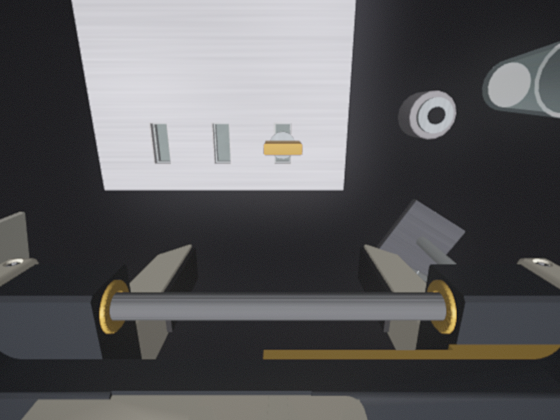

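```bash
python3 - <<'E'
from h import *
manip.move_pose([.48,.26,.22],down(-.038))
snap("wrist","v0_wrist")
grasp_key((.480,.3180),-.038)
manip.move_pose([.622,.0145,.20],down(.10)); manip.servo_line([.622,.0145,.105],down(.10),vel=.12); st(); snap("wrist","v_wrist"); crop("v_wrist","v1",200,180,150,110,5)
E
```

```text
low t62.8 tcp [0.4797 0.318  0.0377] F [ 0.6 -0.   0.3] gap 0.0919
closed t63.7 tcp [0.4801 0.318  0.038 ] F [ 0.2 -0.2  0.3] gap 0.0336
up t65.3 tcp [0.4798 0.3171 0.1989] F [-0.9  0.2 -1.4] gap 0.0339
 t67.5 tcp [0.6226 0.0149 0.1058] F [ 1.3  0.4 -1. ] gap 0.0336
```

View pics/v1.png

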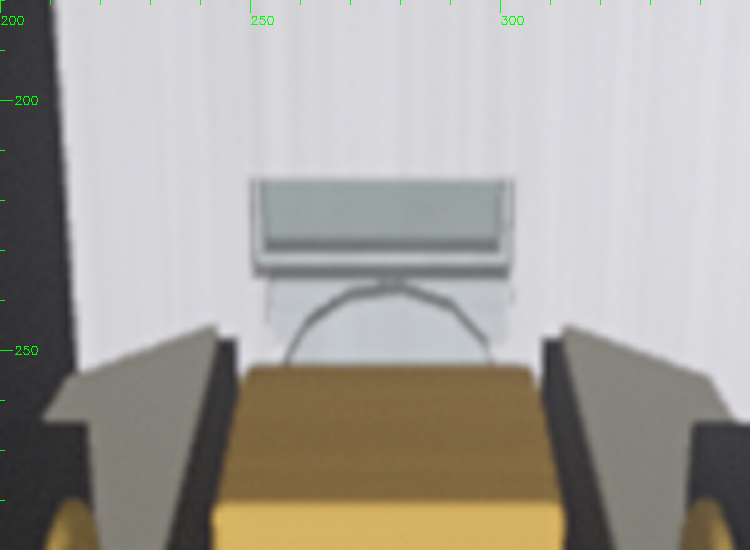

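View pics/v0_wrist.png

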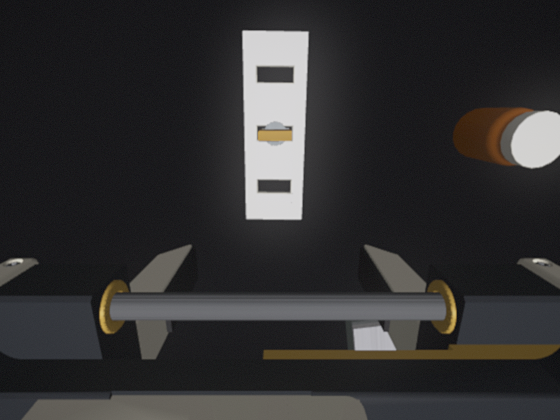

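```bash
python3 - <<'E'
from h import *
c=cal("v_wrist"); p=manip.current_tool_pos()
for nm,u,v,h in [("head",253.5,236,-.009),("head",302,236,-.009),("wing",242.5,280,.048),("wing",312.5,280,.048),("collar",278,236.5,.015)]: print(nm,in_tool(c,u,v,h))
P=np.array([in_tool(c,u,v,.07-p[2]) for u,v in [(250,216),(302.5,216),(250.8,235.3),(301.8,235.3)]]);print(P,P.mean(0),p)
E
```

```text
head [-0.01664182 -0.00431196  0.009     ]
head [ 0.01483887 -0.00433462  0.009     ]
wing [-0.01756687 -0.00564706 -0.048     ]
wing [ 0.01546332 -0.00567327 -0.048     ]
collar [-0.00078074 -0.0140139  -0.015     ]
[[-0.02109648 -0.0087692   0.03602065]
 [ 0.01713051 -0.00879551  0.03602065]
 [-0.02089958  0.00638365  0.03602065]
 [ 0.01698928  0.00635643  0.03602065]] [-0.00196907 -0.00120616  0.03602065] [0.62280116 0.01481291 0.10602065]
```

```bash
python3 - <<'E'
from h import *
Q=down(.10); ok=True
for z in (.10,.09,.085,.08,.075,.07,.066,.063,.061,.060):
    manip.servo_line([.6217,.0155,z],Q,vel=.05); F=manip.current_force()
    if np.linalg.norm(F)>4: st(z)
    if np.linalg.norm(F)>12: print("stop"); ok=False; break
st("end")
if ok:
    turn(-.0004,.0605); p=manip.current_tool_pos(); manip.servo_line([p[0],p[1],.0598],vel=.02); st(); snap("wrist","w_wrist")
E
```

```text
end t70.2 tcp [0.6218 0.0155 0.06  ] F [-0.5  0.5 -0.8] gap 0.0338
1 70.5583 [ 0.1 -0.5 -1.9] [ 0.   -0.09  0.01]
2 70.9667 [-0.5 -0.1 -0.6] [-0.08 -0.07  0.03]
3 71.375 [ 0.1 -0.2  0.2] [ 0.02 -0.03 -0.  ]
4 71.7833 [ 0.4  0.1 -0.2] [-0.02 -0.02 -0.02]
5 72.1917 [ 0.6 -0.3 -1. ] [0.02 0.   0.02]
6 72.6 [ 0.2 -0.7 -1.2] [ 0.05  0.   -0.06]
 t72.8 tcp [0.6214 0.016  0.06  ] F [-0.3  0.1  0.9] gap 0.0339
```

View pics/w_wrist.png

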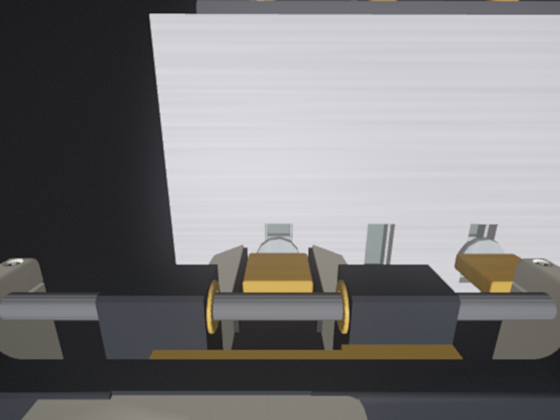

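```bash
python3 - <<'E'
from h import *
p=manip.current_tool_pos()
effector.open_jaws(); st(); manip.servo_line([p[0],p[1],.12],vel=.12); manip.servo_line([.57,-.04,.2],vel=.2); snap("wrist","x_wrist"); st()
crop("x_wrist","x1",120,90,230,110,3)
manip.move_pose([.45,.1,.3],down(.1-np.pi/2))
snap("side","x_side");snap("scene","x_scene"); crop("x_scene","x3",140,200,220,130,3); crop("x_side","x4",190,120,170,140,4)
E
```

```text
t73.9 tcp [0.6213 0.0159 0.0598] F [ 0.   0.2 -0.2] gap 0.0916
 t75.3 tcp [ 0.5696 -0.0393  0.1989] F [ 0.2 -0.5  0. ] gap 0.0921
```

View pics/x1.png

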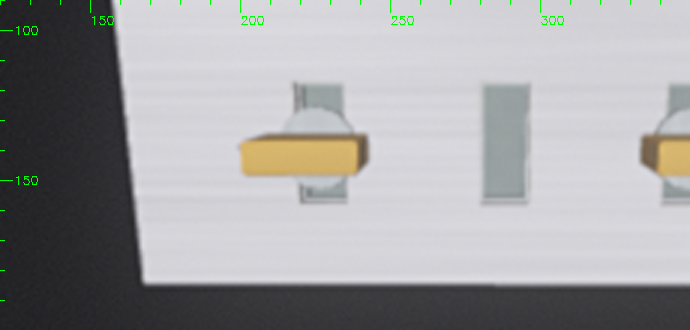

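View pics/x3.png

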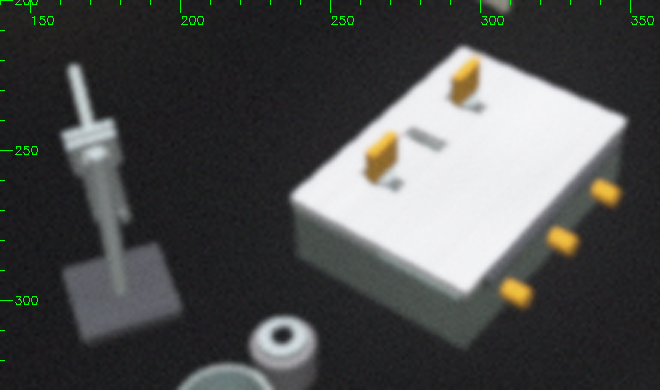

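View pics/x4.png

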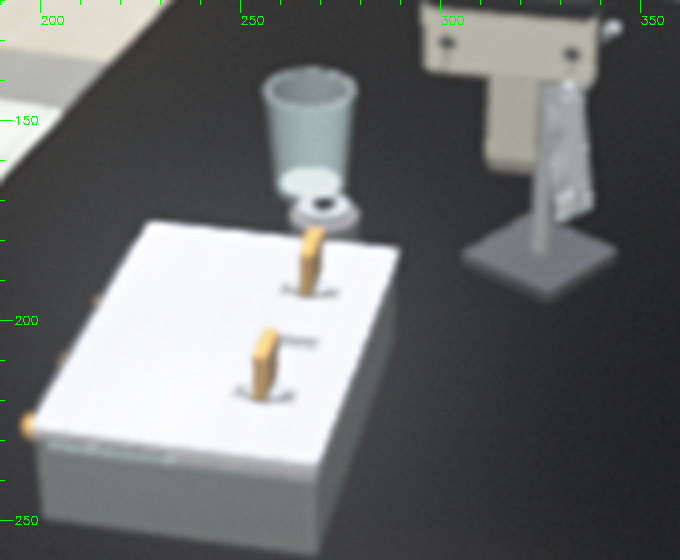

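```bash
python3 - <<'E'
from h import *
crop("x_wrist","x5",180,100,170,70,4)
c=cal("x_wrist")
k=onz(c,220,142.8,.108); s=np.mean([onz(c,u,v,.07) for u,v in [(218.5,118),(234.3,118),(220.3,157.5),(235.5,157.5)]],0)
print(k,s,k-s)
print([proj(c,root+pd*.072)])
manip.sleep(.5); snap("side","y_side"); snap("scene","y_scene")
crop("y_side","y1",300,100,80,110,5); crop("y_scene","y2",140,200,80,110,5)
a=cv2.imread("pics/y1.png");b=cv2.imread("pics/y2.png"); cv2.imwrite("pics/y12.png",np.hstack([a,b]))
E
```

```text
[0.61959866 0.01419098 0.108     ] [0.6203931  0.01401647 0.07      ] [-0.00079445  0.00017451  0.038     ]
[array([582.83692817, 396.54794613])]
```

View pics/x5.png

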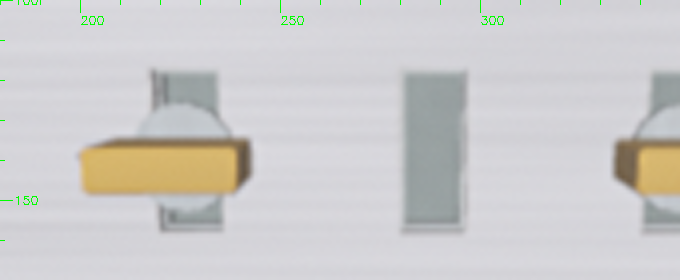

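View pics/y12.png

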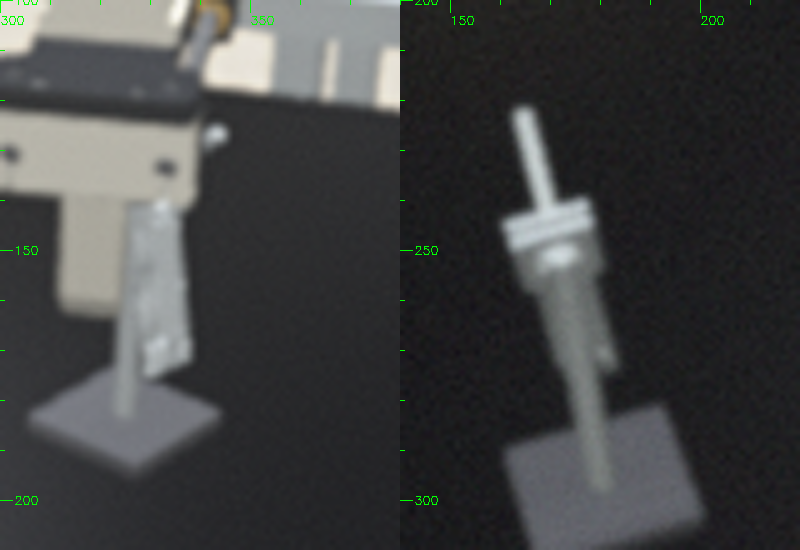

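```bash
python3 - <<'E'
from h import *
im=cv2.absdiff(cv2.imread("pics/x_scene.png"),cv2.imread("pics/y_scene.png"))[200:320,140:260]; print("motion diff",im.max(),im.mean())
st("final"); manip.hand_in(); print(manip.current_clock())
E
```

```text
motion diff 15 2.600763888888889
final t76.9 tcp [0.45 0.1  0.3 ] F [-0.  -0.6 -0.8] gap 0.0916
the job is handed in; nothing more can be done
the job is handed in; nothing more can be done
```

The whole job is done and was handed in at about 77 s of the 200 s allowed. No verdict is reported.

**Lid:** I pushed it shut until it met a hard stop with 14 N. The later pictures show it flat on the chamber.

**Keys:** Only two T-keys were in the rack. I put both in the outer lid slots, leaving the middle one empty, and gave each a quarter turn.
- The key at the +y end measured within 1 mm of its slot's centre.
- The other key looked the same in the last wrist picture, but I judged that one by eye.

**Spanners:** One was knocked aside while I was shutting the lid, so I found it again before gripping it. Both now hang by their eyes on the peg, one against the other. They showed no movement between the last two pictures, taken a little over half a second apart.

**Bystanders:** I never went near the beaker, jar or sensor head, and they looked unmoved.

**What disagreed:**
- The fingertips sit about 20 mm behind the reported TCP. The lid contact and the wrist camera both showed this, and I allowed for it in every grasp.
- The force reading stayed in the noise while the lid was moving and rose only at the hard stop.

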